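Tip a glove carton into its bench dispenser

ROBOT

A 7-joint arm with a two-finger parallel gripper is mounted at the origin on the work surface. World frame = base frame: x ahead of the robot, y to its left, z up, the work surface at z = 0. Lengths are in m, angles in rad, forces in N, time in s.
With the tool pointing down it reaches from about 0.4 to 0.85 m from the base axis. Payload 4.5 kg.
Tool frame: the origin (TCP) lies at the centre of the arm's flange, where the gripper is bolted on; the fingertips stand r.tcp_to_tips ahead of it and the grasp point (between the pads) lies 147 mm ahead of it (r.tcp_to_tips is the distance from the TCP to the fingertips, in m); x points along the fingers, y is the direction in which the jaws open and shut, and the axes are right-handed (so a half turn about x gives the same grasp; the last joint's range is limited). The gripper opens to 88 mm and grips with 3 to 60 N. Pads are 18 mm wide; open, the fingers measure 123 mm over their backs; the gripper's body (75 mm by 187 mm) begins 45 mm behind the grasp point.
Start: joints at [-1.25, 0.689, -0.195, 1.565, 0.157, 0.902, -0.215], TCP at [0.177, 0.599, 0.405] pointing down, gripper open.
Joint ranges: [-3.01, 3.01], [-0.46, 2.08], [-1.47, 1.51], [0.13, 2.56], [-1, 4.14], [0.04, 2.09], [-2.66, 2.66]. Speed limits (rad/s): [2.57, 2.57, 3.14, 3.14, 3.14, 3.14, 3.14].

INTERFACE

Orientations are given as a unit quaternion [x, y, z, w].
In Python, from plant import r, eyes gives the robot as it stands.
- The arm moves only by the tool carry_out, never from a script. Its argument "targets" is text: rows parted by semicolons, each of 5 numbers parted by spaces: the opening, from 0 (shut) to 1 (fully open), then the shift along the tool's x, y, z in mm, then the turn about the tool's x in rad. A call has 1 to 20 rows; each row shifts and turns the commanded pose from where the row before left it, along the tool's axes as they then stand; what a row does not reach is not made up. A row lasts 1/12 s, in which the tool goes at most 41.7 mm and 7.16 degrees, less where a joint would pass 70% of its speed; a pose out of reach is approached as far as the arm can. A call is refused whole if a number of a shift passes 41.7 or a number of a turn 0.125, either way. A call with a gripper value outside its range is refused whole. The fingers move at their own pace and stop on an object; "force" is the grip in N (left out, the last holds). Time passes only in rows, so rows that do not move let the fingers close. It gives the time, the measured TCP pose, the force and the opening at its end, in the units of the state.
- r.get_state(): the state, without advancing time (a new reading comes with each control period).
- eyes.snapshot(name): name is "scene" or "side" or "wrist"; returns (picture, depth): 420x560x3 uint8, blue, green, red; 420x560 float32, m along the optical axis (not along the pixel's ray), 0 where there is no reading.
- eyes.camera_params(name): a dict with "intrinsics" (3x3 intrinsics, pixels), "dist_coeffs" ([k1, k2, p1, p2, k3] as OpenCV has them; the pictures are not rectified), "rvec" (rotation vector, rad) and "tvec" (3), from world to camera coordinates, as OpenCV has them; the wrist camera has in their place "T_tool_cam" (4x4, takes a point from camera to tool coordinates, whose origin is the TCP and whose axes are the tool frame's). Camera axes: x right, y down, z forward; pixel columns grow to the right and rows downward; lengths in m; the calibration is good to about 2 mm. A picture is of the moment at which its call begins: read the wrist's pose just before it. camera_params takes no time and is no camera call.
- r.finish_job(): hands the job in, once; it reports no verdict.
The state is a dict: "clock": time; "q": joint angles; "qd": joint speeds; "joint_torque": joint torques, N m; "tool_pos": TCP position; "eef_rot": TCP orientation; "contact_force": force on the tool from outside, world axes, zero at the start; "moment": the same for the moment, N m; "opening": opening from 0.0 (shut) to 1.0 (fully open).
Only numpy, scipy, OpenCV 4.12 (cv2) and the standard library are available. Lean on these libraries where they do the work, as an engineer would, in place of code of your own. Each camera call takes 0.05 s, during which the arm holds its last target.

TASK

Load the new glove carton into the steel dispenser: do not lift it in, but square it up in front of the lip and tip it over onto its side by pushing it near the top, so that it comes down in the dispenser with its tear-out slot facing up. Push it in by its end, between the sprung dimples, until you feel it press firmly on the back plate, without ramming it (the card end caves in), then let go so that it lies flat behind the front lip against the plate. Leave the tube rack, the bottle and the tip box where they are.

Things in the scene. Friction and masses are not known exactly. Their poses are not given: they have to be found in the camera images.
- carton_mid (a point): Centre of the glove carton, a closed off-white card box 66 mm deep (x), 125 wide (y), 240 tall (z), 0.36-0.59 kg, standing loose on end up to 60 mm in front of the dispenser's lip, up to 0.25 rad out of square. Axes: z up its height; -x is the broad face with the long oval tear-out slot, facing away from the dispenser. Lying home, its z is along the dispenser's x and its x points down.
- dispenser: Open-topped stainless glove-carton dispenser, screwed to the bench. Origin: bench level, middle of its width, 124 mm behind the front lip; x points in the loading direction, from lip to back plate, z up. Pocket 133 mm wide, floor 8 mm above the bench. Side cheeks 46 mm high, flared outwards above to 66 mm high and 158 mm apart; a carton lying home has its centre 41 mm above the bench.
- lip (a point): Middle of the top edge of the dispenser's front lip (two upright tabs, 3 mm thick, this point half-way through), 124 mm before the dispenser's origin. Its top is 16 mm above the bench, 8 mm above the pocket floor: a carton lying on its side rides over it and drops behind it when its end has passed. Same axes as the dispenser.
- back (a point): Foremost place of the back plate's rubber face, 122.5 mm beyond the dispenser's origin, 41 mm up; fixed point. The plate (top 78 mm up) is hand-set in slots and stands here or up to 20 mm further in; where is not measured: feel for it. Over 20 N on it caves the carton's end in. 22 mm before this point a sprung dimple in each cheek stands 7 mm into the pocket; pushing between them takes 3 to 7 N.
- tube_rack: White plastic rack, 200 x 105 x 55 mm, with six capped tubes standing to 115 mm; origin under its centre. To be left alone.
- bottle: Glass reagent bottle, 72 mm across, 165 mm tall; origin under its centre. To be left alone.
- tip_box: Pipette-tip box with clear lid, 86 x 122 x 73 mm; origin under its centre. To be left alone.
Mind the look-alikes: they are no part of the job. Leave any brown or turquoise look-alike of the part that bears carton_mid alone.

How it is judged:
On the way, in this order (a step that is already met when the one before it is completed fails the run):
1. the carton has been tipped onto its side, slot up, onto the dispenser (angle between carton_mid's own x axis and vertical above 2.9 rad and x of carton_mid in the frame of dispenser above -0.12 m), for 0.2 s.
2. the carton presses on the back plate (5 N or more) (contact force between carton and backplate above 5 N), for 0.05 s.
At the end, for the whole second after the job is handed in: The carton lies at rest, flat on the floor of the dispenser behind the front lip (its centre less than 43.5 mm above the bench), slot up within 0.02 rad, in line with the dispenser within 0.08 rad, its inner end within 7 mm of the back plate (angle between carton_mid's own x axis and vertical above 3.12 rad and angle between the z axis of carton_mid and the x axis of dispenser, either way round below 0.08 rad and z of carton_mid in the frame of dispenser below 0.0435 m and x of carton_mid in the frame of backplate above -0.127 m and x of carton_mid in the frame of dispenser above -0.005 m and linear speed of carton below 0.01 m/s); the robot touches nothing.
It fails at once if the carton is rammed against the back plate (over 20 N) (contact force between carton and backplate above 20 N).
It fails at once if the carton is lifted in instead of tipped (its centre more than 170 mm above the bench; it stands at 120 mm) (height (world z) of carton_mid above 0.17 m).
It fails at once if the tube rack is disturbed (moved more than 20 mm) (distance of tube_rack from where it was at the start of the episode above 0.02 m).
It fails at once if the bottle is disturbed (moved more than 20 mm) (distance of bottle from where it was at the start of the episode above 0.02 m).
It fails at once if the tip box is disturbed (moved more than 20 mm) (distance of tip_box from where it was at the start of the episode above 0.02 m).
It also fails if it takes over 69 s, if anything falls off the work surface, if the arm or the gripper's body presses on something with over 40 N, if the wrist force passes 120 N, or if a joint passes its speed limit or range.

## Working session

There is one attempt and no reset: what is moved stays moved. The work goes in short steps, Python scripts to look and compute and a tool call to move; the robot and the scene stay as the last step left them, time stands still between calls to the robot, and variables do not carry over. Pictures are saved under pics/ and viewed, and the job is handed in when it is done.

Besides the shell and the picture viewer there is one more tool, called as a command line: name --argument value ..., lists and objects as JSON in quotes. carry_out: Moves the arm, as the interface text tells. Its arguments: {"type":"object","properties":{"targets":{"type":"string"},"force":{"type":"number"}},"required":["targets"]}

```bash
ls; mkdir -p pics; python3 - <<'E'
from plant import r, eyes
import cv2,numpy as np
s=r.get_state(); print(s, r.tcp_to_tips)
for n in ["scene","side","wrist"]:
    im,d=eyes.snapshot(n); cv2.imwrite(f"pics/{n}0.png",im); np.save(f"pics/{n}0.npy",d); print(n,eyes.camera_params(n))
E
```

```text
pics
{'clock': 0.0, 'q': array([-1.25019495,  0.68998593, -0.19451512,  1.5663345 ,  0.15730878,
        0.90247588, -0.21509975]), 'qd': array([-9.88683372e-06, -2.70513282e-04, -6.59598582e-04,  1.04904920e-03,
       -4.43655093e-04,  1.01813503e-03,  2.29267934e-06]), 'joint_torque': array([-4.12709496e-04, -5.27563834e+01, -1.26686253e+00, -1.53432584e+01,
       -5.25273127e-02,  6.47589113e-03,  1.76221329e-04]), 'tool_pos': array([0.17673877, 0.59915424, 0.4039111 ]), 'eef_rot': array([ 0.10038217,  0.6998975 , -0.10165976,  0.69980869]), 'contact_force': array([-0.48575386,  0.15208265,  0.31536063]), 'moment': array([ 0.00058337, -0.00404919,  0.03121214]), 'opening': 1.0060255497208772} 0.166
scene {'intrinsics': array([[518.10150437,   0.        , 276.10790839],
       [  0.        , 518.10150437, 207.50805252],
       [  0.        ,   0.        ,   1.        ]]), 'dist_coeffs': array([-0.11300943,  0.        ,  0.        ,  0.        ,  0.        ]), 'rvec': array([ 0.64032067,  2.5264706 , -1.31639413]), 'tvec': array([ 0.45691577, -0.07426728,  1.91643836])}
side {'int
[... 271 characters left out ...]
  0.30581233, -0.04806159]), 'tvec': array([-0.55101342, -0.05962317,  1.16403198])}
wrist {'intrinsics': array([[302.75668237,   0.        , 281.21519802],
       [  0.        , 302.75668237, 207.4188447 ],
       [  0.        ,   0.        ,   1.        ]]), 'dist_coeffs': array([-0.0106894,  0.       ,  0.       ,  0.       ,  0.       ]), 'T_tool_cam': array([[-5.93863855e-04, -2.93393859e-01,  9.55991470e-01,
         2.00087112e-02],
       [ 9.99999800e-01, -3.80059560e-04,  5.04561611e-04,
        -5.65420145e-05],
       [ 2.15298419e-04,  9.55991579e-01,  2.93394026e-01,
        -7.62675445e-02],
       [ 0.00000000e+00,  0.00000000e+00,  0.00000000e+00,
         1.00000000e+00]])}
```

View pics/scene0.png

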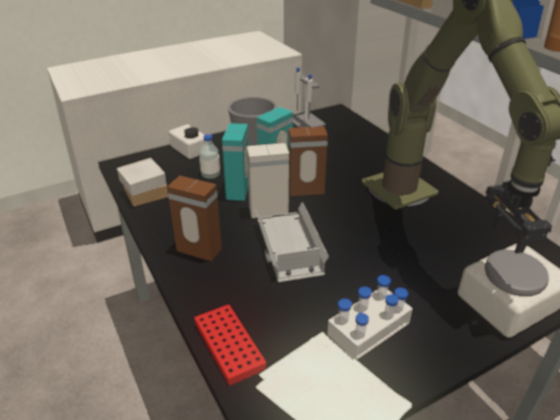

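View pics/side0.png

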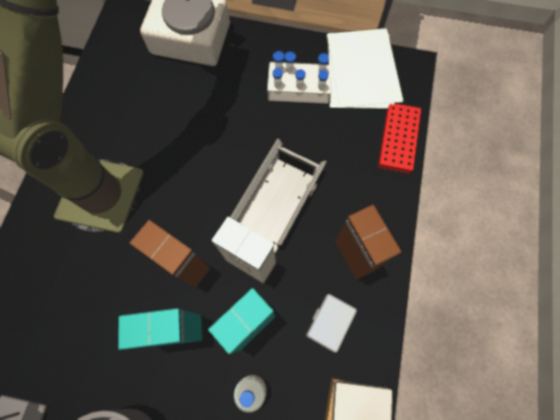

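View pics/wrist0.png

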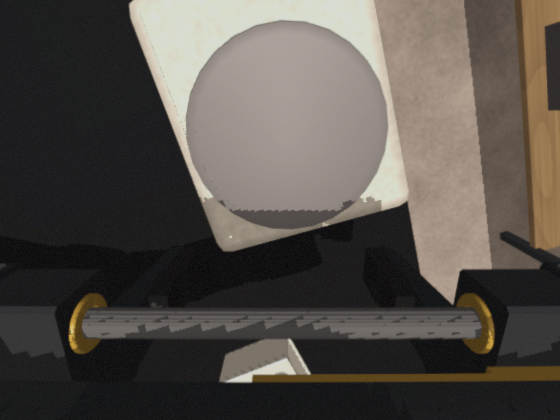

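The glove carton is the off-white box, at scene (268,180) and side (245,245). The things that could be taken for it are brown at scene (195,218) and (308,160), and turquoise at (236,160) and (275,128). I'm choosing the off-white one at the dispenser's lip. Next I'll measure it and check a close crop.

```bash
cat > h.py <<'E'
import numpy as np,cv2
from plant import r,eyes
from scipy.spatial.transform import Rotation as R
def cloud(n,d,P=None):
    P=P or eyes.camera_params(n)
    K=P["intrinsics"];D=P["dist_coeffs"]
    h,w=d.shape
    v,u=np.mgrid[0:h,0:w]
    p=cv2.undistortPoints(np.stack([u,v],-1).reshape(-1,1,2).astype(float),K,D).reshape(h,w,2)
    X=np.dstack([p[...,0]*d,p[...,1]*d,d])
    Rm=cv2.Rodrigues(P["rvec"])[0]
    return (X-P["tvec"])@Rm
E
python3 - <<'E'
from h import *
W={}
for n in ["side","scene"]:
    d=np.load(f"pics/{n}0.npy"); im=cv2.imread(f"pics/{n}0.png"); X=cloud(n,d); W[n]=(X,d,im)
    hsv=cv2.cvtColor(im,cv2.COLOR_BGR2HSV)
    z=X[...,2]
    m=(d>0)&(z>0.215)&(z<0.27)&(X[...,0]>0.2)&(X[...,0]<1.2)
    k,lab,st,c=cv2.connectedComponentsWithStats(m.astype(np.uint8))
    for i in range(1,k):
        if st[i,4]>150:
            s=lab==i; p=X[s]
            top=p[np.abs(p[:,2]-np.median(p[:,2]))<0.012]
            rc=cv2.minAreaRect(top[:,:2].astype(np.float32)*1000)
            print(n,st[i],np.median(p[:,2]).round(4),rc, hsv[s].mean(0).round())
X,d,im=W["side"]
cv2.imwrite("pics/side_crop0.png",cv2.resize(im[130:300,190:350],None,fx=3.5,fy=3.5,interpolation=cv2.INTER_CUBIC))
for u,v in [(278,145),(326,165),(322,163),(280,152),(217,220),(275,245),(245,245)]:
    print(u,v,X[v,u].round(4))
E
```

```text
side [ 347  205   54   61 1686] 0.2396 ((786.0668334960938, -21.64519500732422), (67.13046264648438, 125.08637237548828), 38.26726531982422) [ 12. 149. 142.]
side [ 212  217   61   53 1640] 0.2397 ((493.6583557128906, -106.56388854980469), (66.33084106445312, 125.88529205322266), 71.34103393554688) [ 49.   5. 236.]
side [ 130  220   63   55 1647] 0.2399 ((314.61907958984375, -155.91146850585938), (65.42090606689453, 125.5619888305664), 67.68920135498047) [ 12. 141. 159.]
side [ 209  289   64   65 1932] 0.24 ((532.6378784179688, -273.7687072753906), (125.52591705322266, 67.29461669921875), 55.87447738647461) [ 86. 146. 215.]
side [ 119  309   63   40 2020] 0.2399 ((347.17425537109375, -331.9587097167969), (126.7628173828125, 65.5119400024414), 18.621427536010742) [ 85. 152. 205.]
scene [   1   12  178   40 1742] 0.2425 ((700.236083984375, -1826.7366943359375), (999.1078491210938, 61.812767028808594), 0.21860776841640472) [ 23.  31. 171.]
scene [257 106  37  23 511] 0.2385 ((344.76776123046875, -328.3204040527344), (134.87953186035156, 79.84892272949219), 18.360443115234375) [ 84. 123.
[... 158 characters left out ...]
.]
scene [289 126  38  18 566] 0.2388 ((313.9678649902344, -153.30374145507812), (81.31658935546875, 123.58615112304688), 67.78910064697266) [ 12. 129. 109.]
scene [248 143  41  21 673] 0.2388 ((493.22149658203125, -104.24656677246094), (79.81006622314453, 125.94672393798828), 70.89598083496094) [ 20.  32. 183.]
scene [167 176  50  28 906] 0.2391 ((786.2435913085938, -18.720123291015625), (75.25146484375, 131.32763671875), 38.00472640991211) [ 12. 134. 108.]
278 145 [0.4971 0.2488 0.0525]
326 165 [ 6.526e-01  2.403e-01 -3.000e-04]
322 163 [0.6384 0.2126 0.0646]
280 152 [0.5097 0.2202 0.0666]
217 220 [ 0.3664 -0.0063 -0.0027]
275 245 [ 0.5534 -0.0453  0.004 ]
245 245 [ 0.5022 -0.1122  0.2375]
```

View pics/side_crop0.png

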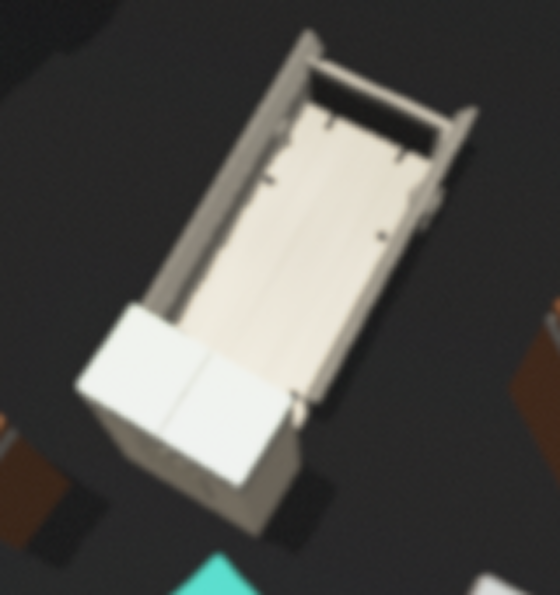

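```bash
python3 - <<'E'
from h import *
n="side"
d=np.load(f"pics/{n}0.npy"); im=cv2.imread(f"pics/{n}0.png"); X=cloud(n,d)
p=X.reshape(-1,3); 
reg=(d.ravel()>0)&(p[:,0]>0.35)&(p[:,0]<0.72)&(p[:,1]>-0.1)&(p[:,1]<0.3)
q=p[reg]
m=q[(q[:,2]>0.035)&(q[:,2]<0.085)]
print(len(m)); rc=cv2.minAreaRect(m[:,:2].astype(np.float32)*1000); print("cheeks+plate",rc)
f=q[(q[:,2]>0.005)&(q[:,2]<0.012)]
print(len(f),np.median(f[:,2]))
# optimise: dispenser frame yaw, scan
best=[]
for a in np.radians(np.arange(50,80,0.25)):
    ex=np.array([np.cos(a),np.sin(a)]); ey=np.array([-ex[1],ex[0]])
    t=m[:,:2]@ey
    hst=np.histogram(t,bins=np.arange(t.min(),t.max()+.004,.004))[0]
    best.append(((hst.astype(float)**2).sum(),np.degrees(a)))
best.sort(); print(best[-4:])
for adeg in (best[-1][1],best[-2][1]):
    a=np.radians(adeg)
    ex=np.array([np.cos(a),np.sin(a)]); ey=np.array([-ex[1],ex[0]])
    for nm,g,lo,hi in (("top",m,.06,.085),("floor",f,0,.1)):
        g=g[(g[:,2]>lo)&(g[:,2]<hi)]
        x=g[:,:2]@ex; y=g[:,:2]@ey
        print(adeg,nm,np.percentile(x,[0.5,2,98,99.5]).round(4),np.percentile(y,[.5,2,50,98,99.5]).round(4))
    g=m; x=g[:,:2]@ex; y=g[:,:2]@ey
    for z0 in np.arange(.036,.084,.006):
        s=(g[:,2]>z0)&(g[:,2]<z0+.006)
        if s.sum()>5: 
            yy=y[s]; xx=x[s]; mid=(y.min()+y.max())/2
            L=yy[yy>mid+.05]; Rr=yy[yy<mid-.05]
            print(z0.round(3),len(L),len(Rr),np.median(L).round(4) if len(L) else 0,np.median(Rr).round(4) if len(Rr) else 0, xx.max().round(4), xx.min().round(4))
E
```

```text
1428
cheeks+plate ((526.6763305664062, 84.78202819824219), (328.5614929199219, 167.26068115234375), 74.34992980957031)
2867 0.007658859407784953
[(np.float64(146282.0), np.float64(75.0)), (np.float64(149342.0), np.float64(74.75)), (np.float64(150608.0), np.float64(74.25)), (np.float64(152244.0), np.float64(74.5))]
74.5 top [0.104  0.1077 0.3763 0.384 ] [-0.5631 -0.5629 -0.4727 -0.4026 -0.4018]
74.5 floor [0.1017 0.1116 0.3481 0.3903] [-0.5766 -0.5426 -0.4805 -0.4168 -0.375 ]
0.036 46 30 -0.4162 -0.5628 0.3869 0.0579
0.042 91 48 -0.4155 -0.5498 0.3852 0.1025
0.048 143 80 -0.413 -0.552 0.3846 0.1046
0.054 155 95 -0.4097 -0.5553 0.3856 0.058
0.06 184 131 -0.4058 -0.5599 0.386 0.1021
0.066 47 58 -0.4053 -0.5611 0.3848 0.0585
0.072 11 9 -0.4288 -0.5417 0.3582 0.1234
0.078 3 2 -0.4223 -0.5428 0.3563 0.3525
74.25 top [0.1059 0.1102 0.3782 0.3864] [-0.5622 -0.5618 -0.4712 -0.4014 -0.4008]
74.25 floor [0.1045 0.1137 0.3502 0.3925] [-0.5754 -0.5416 -0.4796 -0.4159 -0.3738]
0.036 46 29 -0.4153 -0.562 0.3887 0.0604
0.042 91 48 -0.4143 -0.5488 0.3876 0.1049
0.048 143 80 -0.4121 -0.551 0.3864 0.1064
0.054 155 95 -0.4087 -0.5544 0.3874 0.0605
0.06 185 131 -0.4048 -0.5588 0.3884 0.1045
0.066 47 58 -0.4045 -0.5602 0.3873 0.061
0.072 12 7 -0.4275 -0.5404 0.3603 0.1259
0.078 3 2 -0.4208 -0.5413 0.3584 0.3545
```

```bash
python3 - <<'E'
from h import *
a=np.radians(74.4); ex=np.array([np.cos(a),np.sin(a)]); ey=np.array([-ex[1],ex[0]])
for n in ("side","scene"):
    d=np.load(f"pics/{n}0.npy"); X=cloud(n,d); im=cv2.imread(f"pics/{n}0.png")
    x=X[...,:2]@ex; y=X[...,:2]@ey; z=X[...,2]
    print(n, "carton centre", (np.array([.4937,-.1066])@ex).round(4),(np.array([.4937,-.1066])@ey).round(4))
    ok=(d>0)&(np.abs(y+.4815)<.085)
    # height profile along x' in the pocket, per lateral strip
    for yo in (-.055,-.03,0,.03,.055):
        s=ok&(np.abs(y+.4815-yo)<.008)
        row=[]
        for x0 in np.arange(.06,.40,.006):
            g=z[s&(x>=x0)&(x<x0+.006)&(z<.1)]
            row.append(f"{x0:.3f}:{np.median(g)*1000:.0f}" if len(g) else "-")
        print(yo,' '.join(row))
    s=ok&(z>.011)&(z<.022)&(x>.06)&(x<.13)
    v,u=np.nonzero(s); print([(int(b),int(c),np.round(X[c,b,2]*1000),x[c,b].round(3),(y[c,b]+.4815).round(3)) for b,c in zip(u,v)][:30])
im=cv2.imread("pics/scene0.png"); cv2.imwrite("pics/scene_crop0.png",cv2.resize(im[130:290,230:350],None,fx=3.7,fy=3.7,interpolation=cv2.INTER_CUBIC))
E
```

```text
side carton centre 0.0301 -0.5042
-0.055 - - - - - - 0.096:8 0.102:8 0.108:8 0.114:8 0.120:8 0.126:8 0.132:7 0.138:7 0.144:7 0.150:7 0.156:8 0.162:8 0.168:8 0.174:6 0.180:7 0.186:7 0.192:7 0.198:8 0.204:8 0.210:7 0.216:7 0.222:7 0.228:10 0.234:8 0.240:8 0.246:7 0.252:7 0.258:7 0.264:7 0.270:7 0.276:5 0.282:7 0.288:7 0.294:7 0.300:7 0.306:10 0.312:7 0.318:7 0.324:6 0.330:8 0.336:7 0.342:9 0.348:46 0.354:72 - - 0.372:14 0.378:9 0.384:7 0.390:8 0.396:-1
-0.03 - - - - - - - 0.102:8 0.108:8 0.114:8 0.120:7 0.126:7 0.132:7 0.138:8 0.144:7 0.150:8 0.156:7 0.162:7 0.168:8 0.174:6 0.180:8 0.186:9 0.192:8 0.198:7 0.204:6 0.210:7 0.216:7 0.222:7 0.228:7 0.234:8 0.240:8 0.246:8 0.252:8 0.258:7 0.264:8 0.270:7 0.276:8 0.282:8 0.288:8 0.294:8 0.300:7 0.306:6 0.312:8 0.318:9 0.324:7 0.330:7 0.336:7 0.342:17 0.348:46 0.354:76 - - - - - 0.390:5 0.396:-1
0 - - - - - - - - 0.108:8 0.114:7 0.120:7 0.126:6 0.132:8 0.138:7 0.144:9 0.150:8 0.156:9 0.162:7 0.168:7 0.174:7 0.180:7 0.186:8 0.192:8 0.198:9 0.204:8 0.210:8 0.216:7 0.222:7 0.228:8 0.234:7 0.240:7 0.246:7 0.252:7 0.258:8 0.264:8 0.270:7 0.276:6 0
[... 5584 characters left out ...]
64(-0.036)), (267, 211, np.float64(21.0), np.float64(0.065), np.float64(-0.033)), (268, 211, np.float64(20.0), np.float64(0.065), np.float64(-0.03)), (269, 211, np.float64(20.0), np.float64(0.065), np.float64(-0.026)), (270, 211, np.float64(21.0), np.float64(0.067), np.float64(-0.023)), (271, 211, np.float64(15.0), np.float64(0.06), np.float64(-0.018)), (272, 211, np.float64(16.0), np.float64(0.062), np.float64(-0.015)), (273, 211, np.float64(17.0), np.float64(0.064), np.float64(-0.012)), (274, 211, np.float64(17.0), np.float64(0.064), np.float64(-0.009)), (275, 211, np.float64(14.0), np.float64(0.061), np.float64(-0.005)), (276, 211, np.float64(21.0), np.float64(0.073), np.float64(-0.003))]
```

View pics/scene_crop0.png

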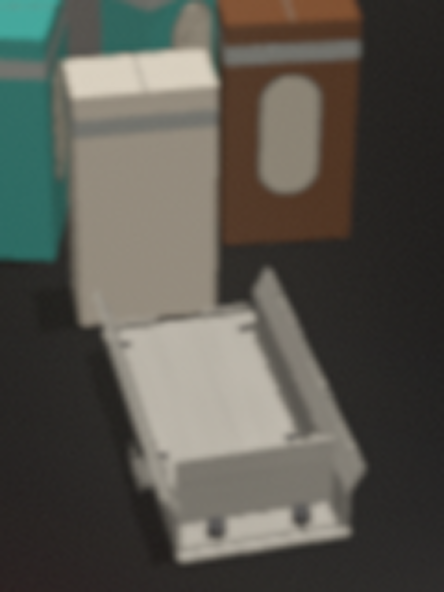

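```bash
python3 - <<'E'
from h import *
im=cv2.imread("pics/scene0.png"); c=cv2.resize(im[195:235,245:315],None,fx=11,fy=11,interpolation=cv2.INTER_CUBIC); c=cv2.convertScaleAbs(c,alpha=1.3); cv2.imwrite("pics/scene_crop1.png",c)
d=np.load("pics/scene0.npy"); X=cloud("scene",d)
a=np.radians(74.4); ex=np.array([np.cos(a),np.sin(a)]); ey=np.array([-ex[1],ex[0]])
x=X[...,:2]@ex; y=X[...,:2]@ey+.4815
for u in (268,274,280,286,292,296):
    print(u,[(v,int(x[v,u]*1000),int(X[v,u,2]*1000)) for v in range(204,224)], int(y[214,u]*1000))
E
```

```text
268 [(204, 59, 45), (205, 62, 43), (206, 65, 41), (207, 70, 40), (208, 64, 32), (209, 68, 31), (210, 62, 22), (211, 64, 20), (212, 63, 14), (213, 65, 12), (214, 63, 6), (215, 68, 6), (216, 86, 15), (217, 83, 8), (218, 87, 8), (219, 90, 5), (220, 91, 2), (221, 103, 7), (222, 112, 9), (223, 115, 8)] -29
274 [(204, 67, 47), (205, 66, 43), (206, 66, 39), (207, 66, 34), (208, 61, 27), (209, 67, 26), (210, 67, 23), (211, 64, 16), (212, 62, 11), (213, 65, 9), (214, 68, 6), (215, 69, 3), (216, 75, 4), (217, 88, 8), (218, 101, 14), (219, 99, 8), (220, 104, 8), (221, 111, 9), (222, 115, 8), (223, 120, 8)] -9
280 [(204, 65, 43), (205, 69, 41), (206, 62, 32), (207, 62, 28), (208, 66, 27), (209, 66, 23), (210, 68, 20), (211, 65, 14), (212, 67, 11), (213, 71, 9), (214, 67, 2), (215, 68, 0), (216, 89, 10), (217, 90, 7), (218, 94, 5), (219, 106, 10), (220, 109, 9), (221, 122, 15), (222, 119, 8), (223, 122, 6)] 11
286 [(204, 66, 40), (205, 65, 35), (206, 72, 36), (207, 70, 31), (208, 66, 23), (209, 67, 20), (210, 67, 16), (211, 72, 15), (212, 70, 10), (213, 64, 1), (214, 91, 16), (215, 92, 13), (216, 89, 7), (217, 100, 11), (218, 102, 8), (219, 112, 11), (220, 107, 3), (221, 118, 8), (222, 129, 12), (223, 133, 11)] 27
292 [(204, 14, 0), (205, 22, 1), (206, 27, 0), (207, 40, 6), (208, 36, -1), (209, 48, 3), (210, 49, 0), (211, 58, 2), (212, 60, 0), (213, 86, 14), (214, 96, 17), (215, 90, 9), (216, 95, 8), (217, 96, 4), (218, 106, 8), (219, 111, 7), (220, 114, 5), (221, 129, 13), (222, 129, 8), (223, 135, 9)] 46
296 [(204, 23, 4), (205, 28, 3), (206, 27, -1), (207, 40, 3), (208, 49, 5), (209, 50, 2), (210, 55, 1), (211, 53, -4), (212, 89, 18), (213, 86, 11), (214, 90, 10), (215, 90, 6), (216, 101, 10), (217, 103, 7), (218, 105, 4), (219, 119, 11), (220, 124, 11), (221, 129, 10), (222, 136, 12), (223, 136, 7)] 62
```

View pics/scene_crop1.png

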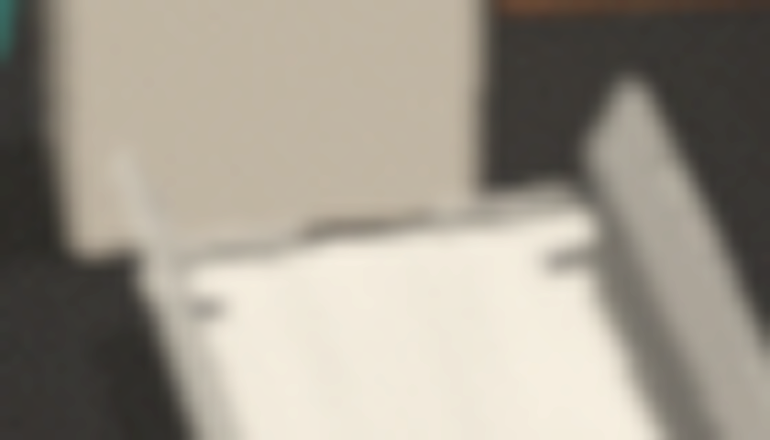

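```bash
cat >> h.py <<'E'
A=np.radians(74.4); EX=np.array([np.cos(A),np.sin(A),0]); EY=np.array([-EX[1],EX[0],0])
def disp(p): return np.array([p@EX-0.211,p@EY+0.4815,p[2]])   # world->dispenser
def world(xd,yd,z): return (xd+.211)*EX+(yd-.4815)*EY+np.array([0,0,z])
def st():
    s=r.get_state(); T=R.from_quat(s['eef_rot']).as_matrix(); p=s['tool_pos']
    yaw=np.degrees(np.arctan2(T[1,1],T[0,1]))
    f=s['contact_force']
    print("t",round(s['clock'],2),"pos",p.round(4),"disp",disp(p).round(4),"tips z",round(p[2]-.166,4),"toolx",T[:,0].round(3),"yaw tool y",round(yaw,2),"F disp",np.round([f@EX,f@EY,f[2]],2),"open",round(s['opening'],3))
    return s,p,T,yaw
def goto(target,yawdeg=None):
    """shift in current tool axes to the world target; then turn about tool x"""
    s,p,T,yaw=st(); d=T.T@(target-p)*1000
    print("shift mm",d.round(1))
    if yawdeg is not None:
        dy=(yawdeg-yaw+180)%360-180
        print("turn about tool x (rad)",round(-np.radians(dy),3),"alt",round(-np.radians((dy+180+180)%360-180),3),"q7",s['q'][6].round(3))
E
python3 - <<'E'
from h import *
c=np.array([.4937,-.1066,0]); print(disp(c))
s,p,T,yaw=st(); print(T.round(3))
goto(np.array([.4937,-.1066,.46]),71.34)
E
```

```text
[-0.18090741 -0.02268021  0.        ]
t 0.15 pos [0.1768 0.5992 0.4041] disp [0.4137 0.4724 0.4041] tips z 0.2381 toolx [-0.    -0.001 -1.   ] yaw tool y 73.57 F disp [-0.55  0.27  0.81] open 0.999
[[-0.     0.283  0.959]
 [-0.001  0.959 -0.283]
 [-1.    -0.001  0.   ]]
t 0.15 pos [0.1768 0.5992 0.4041] disp [0.4137 0.4724 0.4041] tips z 0.2381 toolx [-0.    -0.001 -1.   ] yaw tool y 73.57 F disp [-0.55  0.27  0.81] open 0.999
shift mm [ -55.1 -587.4  503.6]
turn about tool x (rad) 0.039 alt -3.103 q7 -0.215
```

carry_out --targets "1 -28 0 0 0.02;1 -28 0 0 0.02;1 0 -20 30 0;1 0 -20 30 0;1 0 -20 30 0;1 0 -20 30 0;1 0 -20 30 0;1 0 -20 30 0;1 0 -20 30 0;1 0 -20 30 0;1 0 -20 30 0;1 0 -20 30 0;1 0 0 0 0;1 0 0 0 0"

```text
clock: 1.32
tool_pos: [0.3981, 0.3117, 0.4605]
eef_rot: [0.117, 0.697, -0.117, 0.697]
contact_force: [-1.5, 0.3, 1.4]
opening: 0.999
```

```bash
python3 - <<'E'
from h import *
goto(np.array([.4937,-.1066,.46]),71.34)
E
```

```text
t 1.32 pos [0.3981 0.3117 0.4605] disp [0.1962 0.1819 0.4605] tips z 0.2945 toolx [ 0.    -0.001 -1.   ] yaw tool y 70.96 F disp [-0.11  1.49  1.39] open 0.999
shift mm [   1.  -364.2  226.8]
turn about tool x (rad) -0.007 alt 3.135 q7 0.351
```

carry_out --targets "1 0 -30 19 0;1 0 -30 19 0;1 0 -30 19 0;1 0 -30 19 0;1 0 -30 19 0;1 0 -30 19 0;1 0 -30 19 0;1 0 -30 19 0;1 0 -30 19 0;1 0 -30 19 0;1 0 -30 19 0;1 0 -30 19 0;1 0 0 0 0;1 0 0 0 0"

```text
clock: 2.48
tool_pos: [0.4975, -0.1008, 0.4604]
eef_rot: [0.116, 0.698, -0.116, 0.698]
contact_force: [-1.3, 0.9, 0.2]
opening: 0.997
```

```bash
python3 - <<'E'
from h import *
goto(np.array([.4937,-.1066,.46]),71.34)
im,d=eyes.snapshot("wrist"); cv2.imwrite("pics/w1.png",im)
im,d=eyes.snapshot("scene"); cv2.imwrite("pics/s1.png",im)
E
```

```text
t 2.48 pos [ 0.4975 -0.1008  0.4604] disp [-0.1743 -0.0248  0.4604] tips z 0.2944 toolx [-0.  0. -1.] yaw tool y 71.15 F disp [0.51 1.47 0.19] open 0.997
shift mm [ 0.4 -6.7 -1.8]
turn about tool x (rad) -0.003 alt 3.138 q7 1.235
```

View pics/w1.png

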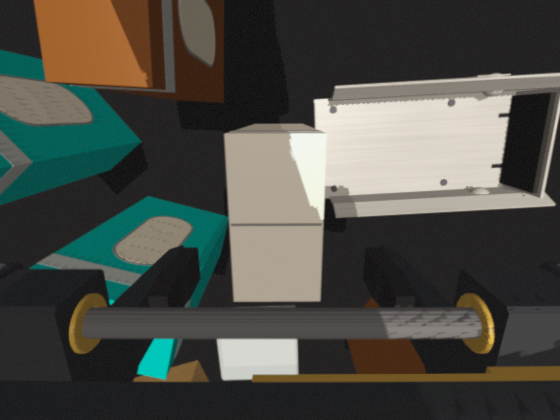

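View pics/s1.png

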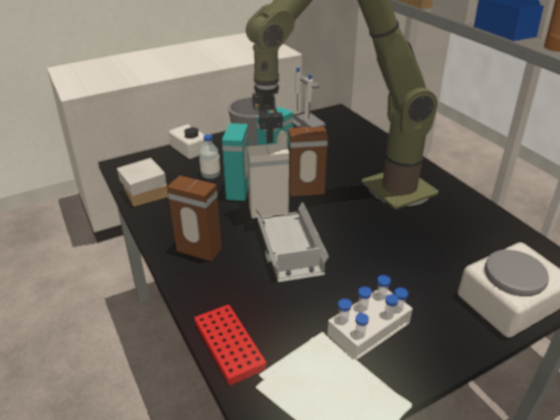

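```bash
cat >> h.py <<'E'
def wcloud(d,p,T):
    P=eyes.camera_params("wrist"); K=P["intrinsics"]; h,w=d.shape; v,u=np.mgrid[0:h,0:w]
    q=cv2.undistortPoints(np.stack([u,v],-1).reshape(-1,1,2).astype(float),K,P["dist_coeffs"]).reshape(h,w,2)
    X=np.dstack([q[...,0]*d,q[...,1]*d,d]); C=P["T_tool_cam"]
    return (X@C[:3,:3].T+C[:3,3])@T.T+p
E
python3 - <<'E'
from h import *
s,p,T,yaw=st()
im,d=eyes.snapshot("wrist"); X=wcloud(d,p,T)
np.save("pics/w1X.npy",X)
D=np.stack([X@EX-.211,X@EY+.4815,X[...,2]],-1)
for row in (105,120,150,180):
    print(row,[(u,*(D[row,u]*1000).round().astype(int)) for u in list(range(306,350,3))+list(range(490,560,6))])
m=(d>0)&(X[...,2]>.222)&(X[...,2]<.26); m[:, :215]=0; m[:,345:]=0;m[300:]=0
q=X[m][:,:2].astype(np.float32)*1000; print(cv2.minAreaRect(q),np.median(X[m][:,2]))
for (u,v) in [(480,190),(495,77),(333,80),(333,215),(550,90),(545,200)]:
    print(u,v,D[v,u].round(4))
E
```

```text
t 2.58 pos [ 0.4972 -0.0982  0.4605] disp [-0.1719 -0.0238  0.4605] tips z 0.2945 toolx [-0.     0.002 -1.   ] yaw tool y 71.45 F disp [0.36 0.53 0.  ] open 1.0
105 [(306, np.int64(-132), np.int64(64), np.int64(-1)), (309, np.int64(-128), np.int64(63), np.int64(0)), (312, np.int64(-125), np.int64(63), np.int64(6)), (315, np.int64(-121), np.int64(63), np.int64(8)), (318, np.int64(-116), np.int64(63), np.int64(7)), (321, np.int64(-113), np.int64(62), np.int64(8)), (324, np.int64(-108), np.int64(62), np.int64(8)), (327, np.int64(-104), np.int64(62), np.int64(9)), (330, np.int64(-100), np.int64(62), np.int64(9)), (333, np.int64(-96), np.int64(62), np.int64(8)), (336, np.int64(-92), np.int64(61), np.int64(8)), (339, np.int64(-88), np.int64(61), np.int64(9)), (342, np.int64(-84), np.int64(61), np.int64(9)), (345, np.int64(-80), np.int64(61), np.int64(8)), (348, np.int64(-76), np.int64(61), np.int64(8)), (490, np.int64(117), np.int64(51), np.int64(9)), (496, np.int64(126), np.int64(51), np.int64(8)), (502, np.int64(134), np.int64(50), np.int64(9)), (508, np.int64(140), np.int64(50), np.int6
[... 4097 characters left out ...]
, np.int64(-47), np.int64(44)), (520, np.int64(141), np.int64(-45), np.int64(54)), (526, np.int64(141), np.int64(-43), np.int64(63)), (532, np.int64(143), np.int64(-41), np.int64(71)), (538, np.int64(148), np.int64(-41), np.int64(74)), (544, np.int64(220), np.int64(-60), np.int64(0)), (550, np.int64(229), np.int64(-60), np.int64(1)), (556, np.int64(238), np.int64(-61), np.int64(1))]
((492.9908447265625, -103.43016052246094), (66.33380126953125, 123.00048828125), 71.23214721679688) 0.24009310705115133
480 190 [ 0.1032 -0.061   0.0342]
495 77 [0.0997 0.0842 0.0379]
333 80 [-0.095   0.0938  0.0008]
333 215 [-0.1056 -0.0772  0.0623]
550 90 [0.1749 0.0659 0.0343]
545 200 [ 0.1781 -0.0732  0.0561]
```

```bash
python3 - <<'E'
from h import *
X=np.load("pics/w1X.npy"); D=np.stack([X@EX-.211,X@EY+.4815,X[...,2]],-1)
c=D[50:235,325:500].reshape(-1,3)
for x0 in range(-95,90,20):
    s=(c[:,0]*1000>x0)&(c[:,0]*1000<x0+20)
    f=c[s&(c[:,2]>.004)&(c[:,2]<.012)]; t=c[s&(c[:,2]>.06)&(c[:,2]<.07)]
    print(x0,np.percentile(f[:,1],[1,99]).round(4),np.mean(np.percentile(f[:,1],[1,99])).round(4),"top",[t[t[:,1]<0,1].min().round(4), t[t[:,1]>0,1].max().round(4)] if len(t) else None)
print("carton",disp(np.array([.49299,-.10343,0])))
goto(np.array([.4937,-.1055,.376]),71.3)
E
```

```text
-95 [-0.067   0.0647] -0.0011 top [np.float64(-0.0818), np.float64(0.0799)]
-75 [-0.0667  0.0647] -0.001 top [np.float64(-0.0814), np.float64(0.08)]
-55 [-0.0668  0.0648] -0.001 top [np.float64(-0.0812), np.float64(0.0801)]
-35 [-0.0669  0.0648] -0.0011 top [np.float64(-0.0817), np.float64(0.0802)]
-15 [-0.067   0.0649] -0.0011 top [np.float64(-0.0816), np.float64(0.0802)]
5 [-0.067  0.065] -0.001 top [np.float64(-0.0814), np.float64(0.0802)]
25 [-0.067   0.0651] -0.001 top [np.float64(-0.0816), np.float64(0.0794)]
45 [-0.0667  0.0652] -0.0007 top [np.float64(-0.0818), np.float64(0.0794)]
65 [-0.0668  0.0646] -0.0011 top [np.float64(-0.0813), np.float64(0.0796)]
85 [-0.0668  0.0638] -0.0015 top [np.float64(-0.0814), np.float64(0.0796)]
carton [-0.17804512 -0.02114389  0.        ]
t 2.63 pos [ 0.4972 -0.0979  0.4606] disp [-0.1716 -0.0237  0.4606] tips z 0.2946 toolx [-0.     0.002 -1.   ] yaw tool y 71.5 F disp [ 0.95  1.26 -0.2 ] open 0.998
shift mm [84.6 -8.4 -0.8]
turn about tool x (rad) 0.004 alt -3.138 q7 1.235
```

carry_out --targets "1 0 -4 -1 0;1 0 -4 0 0;1 0 0 0 0;1 20 0 0 0;1 20 0 0 0;1 20 0 0 0;1 15 0 0 0;1 10 0 0 0;1 0 0 0 0;1 0 0 0 0"

```text
clock: 3.47
tool_pos: [0.4936, -0.1074, 0.3756]
eef_rot: [0.115, 0.698, -0.115, 0.697]
contact_force: [0.7, -0.2, 0.4]
opening: 1.0
```

```bash
python3 - <<'E'
from h import *
goto(np.array([.4937,-.1055,.376]),71.3)
E
```

```text
t 3.47 pos [ 0.4936 -0.1074  0.3756] disp [-0.1817 -0.0228  0.3756] tips z 0.2096 toolx [-0.001  0.    -1.   ] yaw tool y 71.3 F disp [ 0.02 -0.77  0.41] open 1.0
shift mm [-0.4  1.8 -0.5]
turn about tool x (rad) -0.0 alt 3.142 q7 1.212
```

Close the gripper gently.

carry_out --targets "0.6 0 1 0 0;0.6 0 0 0 0;0.6 0 0 0 0;0.6 0 0 0 0;0.6 0 0 0 0;0.6 0 0 0 0;0.6 0 0 0 0;0.6 0 0 0 0" --force 8

```text
clock: 4.13
tool_pos: [0.4943, -0.1064, 0.3764]
eef_rot: [0.115, 0.697, -0.115, 0.698]
contact_force: [0.0, 1.7, 6.1]
opening: 0.747
```

```bash
python3 - <<'E'
from h import *
goto(world(-.189,-0.0015,.376),74.4)
im,d=eyes.snapshot("side"); cv2.imwrite("pics/side2.png",im[130:330,150:400])
E
```

```text
t 4.13 pos [ 0.4943 -0.1064  0.3764] disp [-0.1806 -0.0232  0.3764] tips z 0.2104 toolx [ 0.002  0.    -1.   ] yaw tool y 71.29 F disp [1.65 0.41 6.15] open 0.747
shift mm [  0.3  -9.6 -21.2]
turn about tool x (rad) -0.054 alt 3.087 q7 1.21
```

carry_out --targets "0.6 0 0 0 0;0.6 -0.5 -1 -2 -0.006;0.6 0 -1 -2 -0.006;0.6 0 -1 -2 -0.006;0.6 0 -1 -2 -0.006;0.6 0 -1 -2 -0.006;0.6 0 -1 -2 -0.006;0.6 0 -1 -2 -0.006;0.6 0 -1 -2 -0.006;0.6 0 -1 -2 -0.006;0.6 0 0 -2 0;0.6 0 0 0 0;0.6 0 0 0 0;0.6 0 0 0 0" --force 15

```text
clock: 5.35
tool_pos: [0.4754, -0.1089, 0.3789]
eef_rot: [0.097, 0.696, -0.095, 0.705]
contact_force: [6.1, 2.2, 16.0]
opening: 0.749
```

```bash
python3 - <<'E'
from h import *
goto(world(-.189,-0.0015,.376),74.4)
im,d=eyes.snapshot("side"); cv2.imwrite("pics/side3.png",cv2.resize(im[130:300,190:350],None,fx=3,fy=3,interpolation=cv2.INTER_CUBIC))
X=cloud("side",d); D=np.stack([X@EX-.211,X@EY+.4815,X[...,2]],-1)
m=(d>0)&(np.abs(X[...,2]-.24)<.008)&(np.abs(D[...,0]+.19)<.09)&(np.abs(D[...,1])<.1)
print(m.sum(),cv2.minAreaRect(D[m][:,:2].astype(np.float32)*1000))
E
```

```text
t 5.35 pos [ 0.4754 -0.1089  0.3789] disp [-0.188  -0.0057  0.3789] tips z 0.2129 toolx [ 0.013  0.    -1.   ] yaw tool y 74.41 F disp [ 3.74 -5.3  16.  ] open 0.749
shift mm [ 2.8 -1.  -4.2]
turn about tool x (rad) 0.0 alt -3.141 q7 1.254
775 ((-219.13388061523438, 0.080078125), (121.34432983398438, 199.68141174316406), 0.04818718880414963)
```

View pics/side3.png

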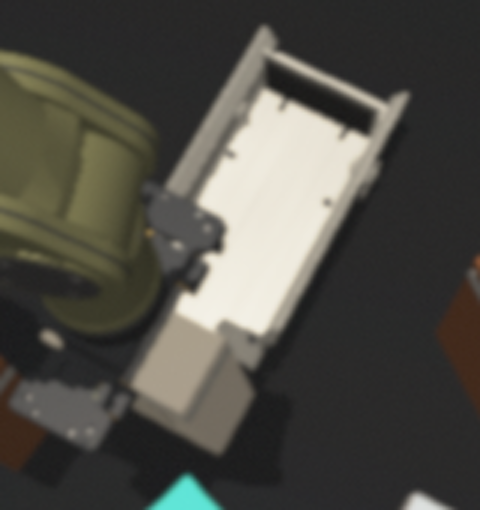

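carry_out --targets "0.6 -2 0 0 0;0.6 -2 0 0 0;0.6 -1 0 0 0;0.6 0 0 0 0;0.6 0 0 0 0"

```text
clock: 5.82
tool_pos: [0.471, -0.1098, 0.3802]
eef_rot: [0.096, 0.702, -0.097, 0.699]
contact_force: [0.4, -0.0, -5.5]
opening: 0.751
```

```bash
python3 - <<'E'
from h import *
goto(world(-.189,-0.0015,.376),74.4)
im,d=eyes.snapshot("scene"); cv2.imwrite("pics/s4.png",cv2.resize(im[80:290,200:360],None,fx=3.5,fy=2.8,interpolation=cv2.INTER_CUBIC))
E
```

```text
t 5.82 pos [ 0.471  -0.1098  0.3802] disp [-0.1901 -0.0017  0.3802] tips z 0.2142 toolx [-0.004 -0.    -1.   ] yaw tool y 74.34 F disp [ 0.07 -0.42 -5.54] open 0.751
shift mm [ 4.2  1.1 -0.1]
turn about tool x (rad) -0.001 alt 3.141 q7 1.257
```

View pics/s4.png

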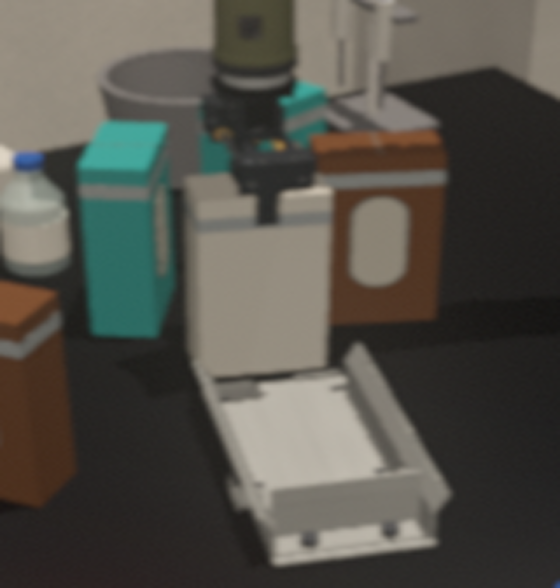

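carry_out --targets "0.6 1 0 0 0;0.6 1 0 0 0;0.6 1 0 0 0;0.6 0 0 0 0;0.85 0 0 0 0;1 0 0 0 0;1 0 0 0 0;1 0 0 0 0;1 0 0 0 0"

```text
clock: 6.62
tool_pos: [0.4723, -0.1095, 0.3785]
eef_rot: [0.096, 0.7, -0.096, 0.701]
contact_force: [-0.0, 0.7, -0.3]
opening: 0.997
```

```bash
python3 - <<'E'
from h import *
st()
E
```

```text
t 6.62 pos [ 0.4723 -0.1095  0.3785] disp [-0.1894 -0.0028  0.3785] tips z 0.2125 toolx [ 0.001 -0.    -1.   ] yaw tool y 74.36 F disp [ 0.65  0.23 -0.26] open 0.997
```

carry_out --targets "1 -10 0 0 0;1 -20 0 0 0;1 -30 0 0 0;1 -30 0 0 0;0.5 0 0 0 0.12;0.5 0 0 0 0.12;0.5 0 0 0 0.12;0.5 0 0 0 0.12;0.5 0 0 0 0.12;0.5 0 0 0 0.12;0.5 0 0 0 0.12;0.5 0 0 0 0.12;0.5 0 0 0 0.12;0.5 0 0 0 0.12;0.5 0 0 0 0.12;0.5 0 0 0 0.12;0.5 0 0 0 0.12;0.5 0 0 0 0.01"

```text
clock: 8.12
tool_pos: [0.4721, -0.1092, 0.4683]
eef_rot: [-0.564, -0.427, 0.564, -0.427]
contact_force: [-0.7, 0.7, 0.2]
opening: 0.499
```

```bash
python3 - <<'E'
from h import *
goto(world(-.245,-0.001,.46),74.4-90)
im,d=eyes.snapshot("side"); cv2.imwrite("pics/side5.png",cv2.resize(im[130:330,150:350],None,fx=3,fy=3,interpolation=cv2.INTER_CUBIC))
X=cloud("side",d); D=np.stack([X@EX-.211,X@EY+.4815,X[...,2]],-1)
m=(d>0)&(np.abs(X[...,2]-.24)<.008)&(np.abs(D[...,0]+.19)<.05)&(np.abs(D[...,1])<.1)
print(m.sum(),cv2.minAreaRect(D[m][:,:2].astype(np.float32)*1000))
im,d=eyes.snapshot("scene"); cv2.imwrite("pics/s5.png",cv2.resize(im[80:290,200:360],None,fx=3.5,fy=2.8,interpolation=cv2.INTER_CUBIC))
X=cloud("scene",d); D=np.stack([X@EX-.211,X@EY+.4815,X[...,2]],-1)
m=(d>0)&(np.abs(D[...,0]+.155)<.02)&(np.abs(D[...,1])<.1)&(X[...,2]>.02)&(X[...,2]<.22)
q=D[m]; print(m.sum(),np.linalg.lstsq(np.c_[np.ones(len(q)),q[:,1],q[:,2]],q[:,0],rcond=None)[0],np.percentile(q[:,1],[1,99]))
E
```

```text
t 8.12 pos [ 0.4721 -0.1092  0.4683] disp [-0.1892 -0.0026  0.4683] tips z 0.3023 toolx [ 0. -0. -1.] yaw tool y -15.76 F disp [0.48 0.83 0.18] open 0.499
shift mm [ 8.3 -1.4 55.8]
turn about tool x (rad) -0.003 alt 3.139 q7 0.006
452 ((-185.47752380371094, -6.0065460205078125), (125.67872619628906, 65.48834228515625), 89.1194076538086)
1949 [-0.15006684  0.02707954  0.00040618] [-0.06747874  0.05657897]
```

View pics/side5.png

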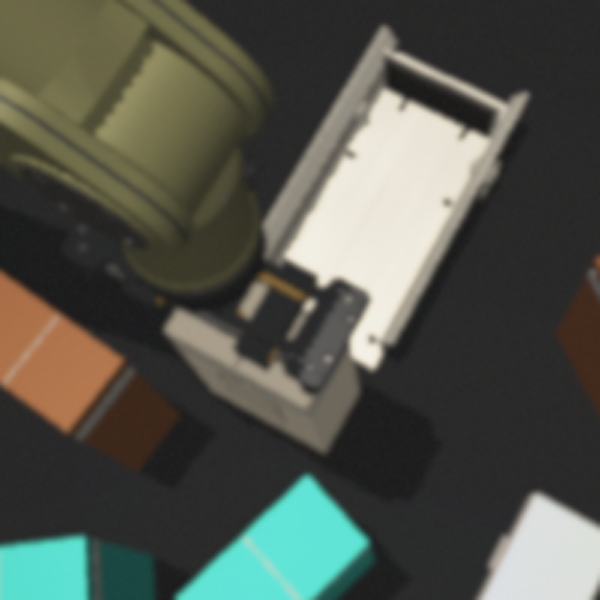

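View pics/s5.png

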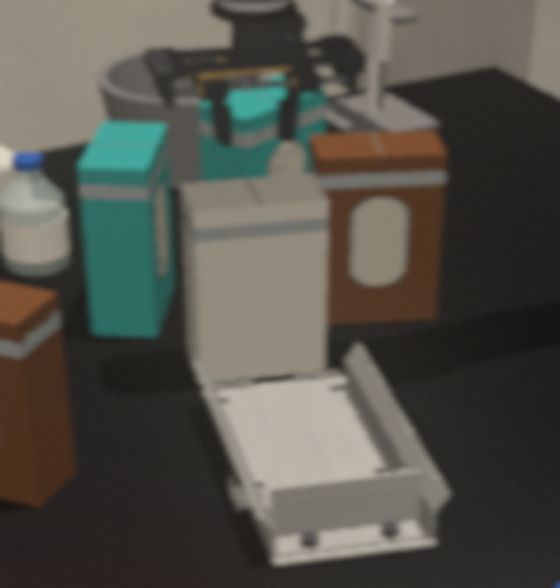

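carry_out --targets "1 0 0 0 -0.12;1 0 0 0 -0.12;1 0 0 0 -0.12;1 0 0 0 -0.12;1 0 0 0 -0.12;1 0 0 0 -0.12;1 0 0 0 -0.12;1 0 0 0 -0.12;1 0 0 0 -0.12;1 0 0 0 -0.12;1 0 0 0 -0.12;1 0 0 0 -0.12;1 0 0 0 -0.12;1 0 3 3 0.01;1 0 0 0 0;1 0 0 0 0"

```text
clock: 9.55
tool_pos: [0.4761, -0.1072, 0.4682]
eef_rot: [0.104, 0.699, -0.104, 0.7]
contact_force: [0.3, -0.8, 0.6]
opening: 1.0
```

```bash
python3 - <<'E'
from h import *
goto(world(-.1855,-0.005,.376),74.4-1.2)
s,p,T,yaw=st()
im,d=eyes.snapshot("wrist"); cv2.imwrite("pics/w6.png",im); X=wcloud(d,p,T); D=np.stack([X@EX-.211,X@EY+.4815,X[...,2]],-1)
m=(d>0)&(np.abs(D[...,2]-.24)<.01)&(np.abs(D[...,0]+.185)<.05)&(np.abs(D[...,1])<.09); m[300:]=0
print(m.sum(),cv2.minAreaRect(D[m][:,:2].astype(np.float32)*1000))
c=D[50:300,325:500].reshape(-1,3)
f=c[(np.abs(c[:,0])<.08)&(c[:,2]>.004)&(c[:,2]<.012)]; print(np.percentile(f[:,1],[1,99]))
E
```

```text
t 9.55 pos [ 0.4761 -0.1072  0.4682] disp [-0.1863 -0.0059  0.4682] tips z 0.3022 toolx [ 0.  0. -1.] yaw tool y 73.13 F disp [-0.66 -0.48  0.64] open 1.0
shift mm [92.2  0.7 -0.9]
turn about tool x (rad) -0.001 alt 3.14 q7 1.278
t 9.55 pos [ 0.4761 -0.1072  0.4682] disp [-0.1863 -0.0059  0.4682] tips z 0.3022 toolx [ 0.  0. -1.] yaw tool y 73.13 F disp [-0.66 -0.48  0.64] open 1.0
14774 ((-182.28256225585938, -5.798877716064453), (125.74095916748047, 66.28351593017578), 89.31331634521484)
[-0.06706868  0.06430535]
```

View pics/w6.png

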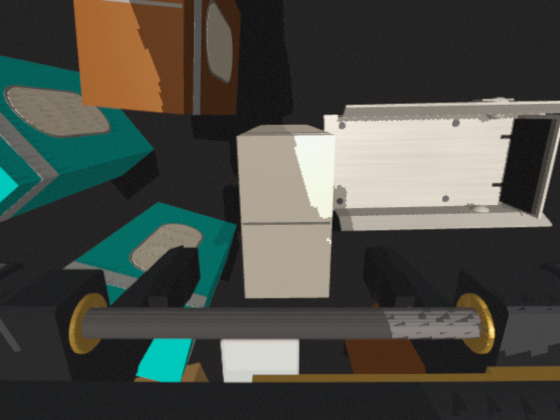

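carry_out --targets "1 25 0 0 0;1 25 0 0 0;1 20 0 0 0;1 15 0 0 0;1 7 0 0 0;1 0 0 0 0;1 0 0 0 0;0.6 0 0 0 0;0.6 0 0 0 0;0.6 0 0 0 0;0.6 0 0 0 0;0.6 0 0 0 0;0.6 0 0 0 0" --force 20

```text
clock: 10.68
tool_pos: [0.4762, -0.107, 0.3769]
eef_rot: [0.103, 0.699, -0.103, 0.7]
contact_force: [0.2, 2.6, 6.3]
opening: 0.744
```

```bash
python3 - <<'E'
from h import *
st()
E
```

```text
t 10.68 pos [ 0.4762 -0.107   0.3769] disp [-0.186  -0.006   0.3769] tips z 0.2109 toolx [ 0.002  0.    -1.   ] yaw tool y 73.24 F disp [2.54 0.55 6.32] open 0.744
```

carry_out --targets "0.6 -2 0 0 0;0.6 -2 0 0 0;0.6 0 -1 0 0;0.6 0 -1 -1.5 -0.01;0.6 0 -1 -1.5 -0.01;0.6 0 -1 -1.5 0;0.6 0 0 0 0;0.6 0 0 0 0"

```text
clock: 11.35
tool_pos: [0.4702, -0.11, 0.3801]
eef_rot: [0.096, 0.701, -0.096, 0.7]
contact_force: [0.7, -0.1, -5.3]
opening: 0.75
```

```bash
python3 - <<'E'
from h import *
goto(world(-.190,-0.0015,.376),74.4)
E
```

```text
t 11.35 pos [ 0.4702 -0.11    0.3801] disp [-0.1905 -0.0009  0.3801] tips z 0.2141 toolx [-0.  0. -1.] yaw tool y 74.35 F disp [ 0.14 -0.67 -5.3 ] open 0.75
shift mm [4.1 0.5 0.6]
turn about tool x (rad) -0.001 alt 3.141 q7 1.252
```

Free of the bench by only a millimetre or two. I'll set it down, release, rise and turn for the push.

carry_out --targets "0.6 1 0 0 0;0.6 1 0 0 0;0.6 0.5 0 0 0;0.6 0 0 0 0;0.8 0 0 0 0;0.9 0 0 0 0;1 0 0 0 0;1 0 0 0 0;1 0 0 0 0;1 -10 0 0 0;1 -25 0 0 0;1 -30 0 0 0;1 -25 0 0 0;1 0 0 0 0"

```text
clock: 12.52
tool_pos: [0.4717, -0.11, 0.4721]
eef_rot: [0.096, 0.697, -0.096, 0.704]
contact_force: [0.9, -0.9, 0.2]
opening: 0.998
```

```bash
python3 - <<'E'
from h import *
s,p,T,yaw=st()
im,d=eyes.snapshot("wrist"); cv2.imwrite("pics/w7.png",im); X=wcloud(d,p,T); D=np.stack([X@EX-.211,X@EY+.4815,X[...,2]],-1)
m=(d>0)&(np.abs(D[...,2]-.24)<.01)&(np.abs(D[...,0]+.185)<.05)&(np.abs(D[...,1])<.09); m[300:]=0
print(m.sum(),cv2.minAreaRect(D[m][:,:2].astype(np.float32)*1000))
c=D[50:300,325:500].reshape(-1,3)
f=c[(np.abs(c[:,0])<.08)&(c[:,2]>.004)&(c[:,2]<.012)]; print(np.percentile(f[:,1],[1,99]))
im,d=eyes.snapshot("side")
X=cloud("side",d); D=np.stack([X@EX-.211,X@EY+.4815,X[...,2]],-1)
m=(d>0)&(np.abs(X[...,2]-.24)<.008)&(np.abs(D[...,0]+.19)<.05)&(np.abs(D[...,1])<.1)
print(m.sum(),cv2.minAreaRect(D[m][:,:2].astype(np.float32)*1000))
E
```

```text
t 12.52 pos [ 0.4717 -0.11    0.4721] disp [-0.1901 -0.0024  0.4721] tips z 0.3061 toolx [ 0.009 -0.001 -1.   ] yaw tool y 74.35 F disp [-0.59 -1.13  0.16] open 0.998
14507 ((-186.90267944335938, 0.0792236328125), (66.26502990722656, 125.61174774169922), 0.4042862057685852)
[-0.06711452  0.06492881]
893 ((-189.42906188964844, -2.1697006225585938), (66.71271514892578, 121.7579345703125), 0.2491493672132492)
```

carry_out --targets "0.5 0 0 0 0.12;0.5 0 0 0 0.12;0.5 0 0 0 0.12;0.5 0 0 0 0.12;0.5 0 0 0 0.12;0.5 0 0 0 0.12;0.5 0 0 0 0.12;0.5 0 0 0 0.12;0.5 0 0 0 0.12;0.5 0 0 0 0.12;0.5 0 0 0 0.12;0.5 0 0 0 0.12;0.5 0 0 0 0.12;0.5 0 0 15 0.01;0.5 0 0 20 0;0.5 0 0 20 0;0.5 0 0 0 0;0.5 0 0 0 0"

```text
clock: 14.12
tool_pos: [0.4551, -0.1635, 0.4665]
eef_rot: [-0.563, -0.428, 0.564, -0.426]
contact_force: [0.9, -0.0, 0.3]
opening: 0.498
```

```bash
python3 - <<'E'
from h import *
goto(world(-.247,-0.0015,.386),74.4-90)
im,d=eyes.snapshot("side"); cv2.imwrite("pics/side8.png",cv2.resize(im[130:330,150:350],None,fx=3,fy=3,interpolation=cv2.INTER_CUBIC))
E
```

```text
t 14.12 pos [ 0.4551 -0.1635  0.4665] disp [-0.246  -0.0008  0.4665] tips z 0.3005 toolx [-0.003  0.    -1.   ] yaw tool y -15.73 F disp [ 0.19 -0.85  0.3 ] open 0.498
shift mm [80.5  0.9  0.9]
turn about tool x (rad) -0.002 alt 3.139 q7 0.12
```

View pics/side8.png

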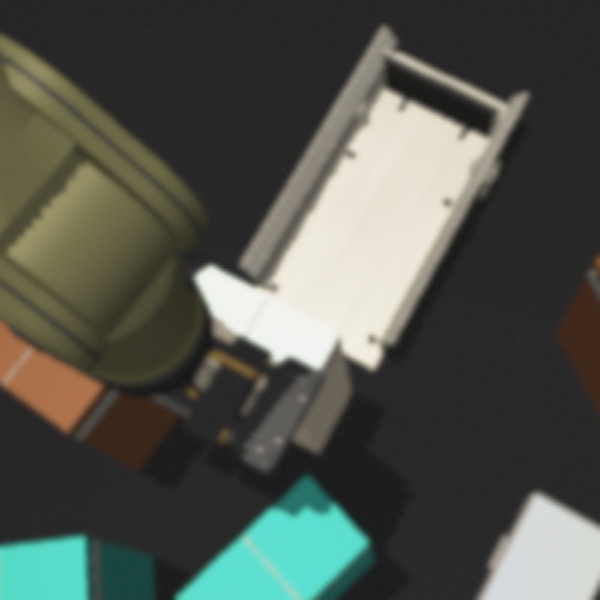

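carry_out --targets "0.5 20 0 1 0;0.5 20 0 0 0;0.5 20 0 0 0;0.5 15 0 0 0;0.5 6 0 0 0;0.5 0 0 0 0;0.5 0 0 0 0"

```text
clock: 14.75
tool_pos: [0.4558, -0.1632, 0.3867]
eef_rot: [0.563, 0.428, -0.563, 0.428]
contact_force: [-0.0, 0.4, -0.3]
opening: 0.504
```

carry_out --targets "0.5 0 0 -4 0;0.5 0 0 -4 0;0.5 0 0 -4 0;0.5 0 0 -3 0;0.5 0 0 -3 0;0.5 0 0 -3 0;0.5 0 0 0 0"

```text
clock: 15.33
tool_pos: [0.4614, -0.143, 0.3868]
eef_rot: [0.563, 0.428, -0.563, 0.428]
contact_force: [-0.7, -0.4, 0.1]
opening: 0.503
```

```bash
python3 - <<'E'
from h import *
st()
im,d=eyes.snapshot("scene"); cv2.imwrite("pics/s9.png",cv2.resize(im[80:290,200:360],None,fx=3.5,fy=2.8,interpolation=cv2.INTER_CUBIC))
E
```

```text
t 15.33 pos [ 0.4614 -0.143   0.3868] disp [-0.2247 -0.0013  0.3868] tips z 0.2208 toolx [ 0.  0. -1.] yaw tool y -15.53 F disp [-0.59  0.58  0.09] open 0.503
```

View pics/s9.png

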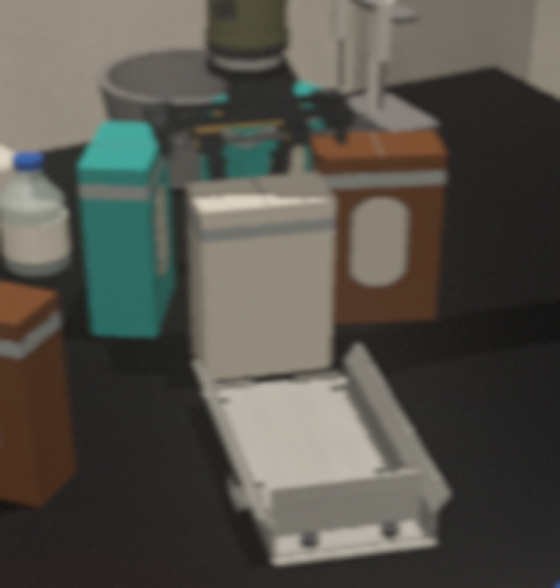

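carry_out --targets "0.5 0 0 -4 0;0.5 0 0 -4 0;0.5 0 0 -4 0;0.5 0 0 -4 0;0.5 0 0 -4 0;0.5 0 0 -4 0;0.5 0 0 -4 0"

```text
clock: 15.97
tool_pos: [0.4688, -0.1161, 0.3867]
eef_rot: [0.563, 0.428, -0.563, 0.428]
contact_force: [0.0, -0.3, 0.5]
opening: 0.499
```

```bash
python3 - <<'E'
from h import *
st()
im,d=eyes.snapshot("scene"); cv2.imwrite("pics/s10.png",cv2.resize(im[80:290,200:360],None,fx=3.5,fy=2.8,interpolation=cv2.INTER_CUBIC))
X=cloud("scene",d); D=np.stack([X@EX-.211,X@EY+.4815,X[...,2]],-1)
m=(d>0)&(D[...,0]>-.18)&(D[...,0]<-.07)&(np.abs(D[...,1])<.055)&(X[...,2]>.03)&(X[...,2]<.2)
q=D[m]; print(m.sum(),np.linalg.lstsq(np.c_[np.ones(len(q)),q[:,1],q[:,2]],q[:,0],rcond=None)[0])
E
```

```text
t 15.97 pos [ 0.4688 -0.1161  0.3867] disp [-0.1968 -0.0012  0.3867] tips z 0.2207 toolx [-0.  0. -1.] yaw tool y -15.57 F disp [-0.26 -0.07  0.55] open 0.499
1262 [-0.15440865 -0.00472552  0.15961853]
```

View pics/s10.png

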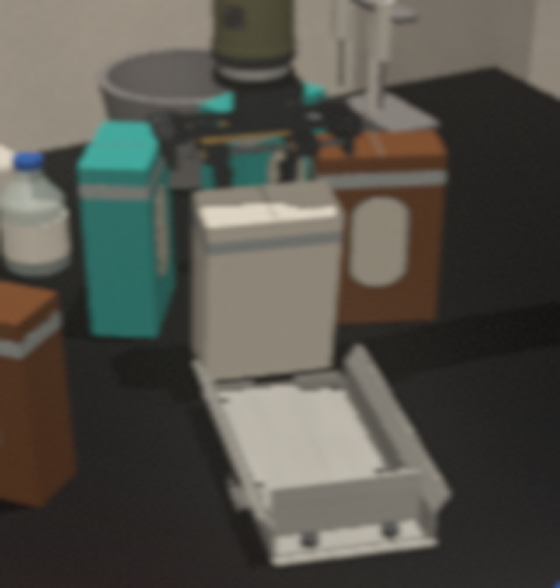

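Tilting cleanly (about 0.16 rad, base edge still at x ≈ -154 mm, not sliding, square). I'll continue past the balance point.

carry_out --targets "0.5 0 0 -4 0;0.5 0 0 -4 0;0.5 0 0 -4 0;0.5 0 0 -4 0;0.5 0 0 -4 0;0.5 0 0 -4 0;0.5 0 0 -4 0;0.5 0 0 0 0;0.5 0 0 0 0;0.5 0 0 0 0;0.5 0 0 0 0;0.5 0 0 0 0;0.5 0 0 0 0;0.5 0 0 0 0"

```text
clock: 17.18
tool_pos: [0.4761, -0.0898, 0.3867]
eef_rot: [0.563, 0.428, -0.563, 0.427]
contact_force: [-0.3, 0.0, 0.2]
opening: 0.502
```

```bash
python3 - <<'E'
from h import *
st()
im,d=eyes.snapshot("scene"); cv2.imwrite("pics/s11.png",cv2.resize(im[80:290,200:360],None,fx=3.5,fy=2.8,interpolation=cv2.INTER_CUBIC))
im,d=eyes.snapshot("side"); cv2.imwrite("pics/side11.png",cv2.resize(im[130:330,150:350],None,fx=3,fy=3,interpolation=cv2.INTER_CUBIC))
E
```

```text
t 17.18 pos [ 0.4761 -0.0898  0.3867] disp [-0.1695 -0.0012  0.3867] tips z 0.2207 toolx [-0.  0. -1.] yaw tool y -15.6 F disp [-0.06  0.31  0.18] open 0.502
```

View pics/s11.png

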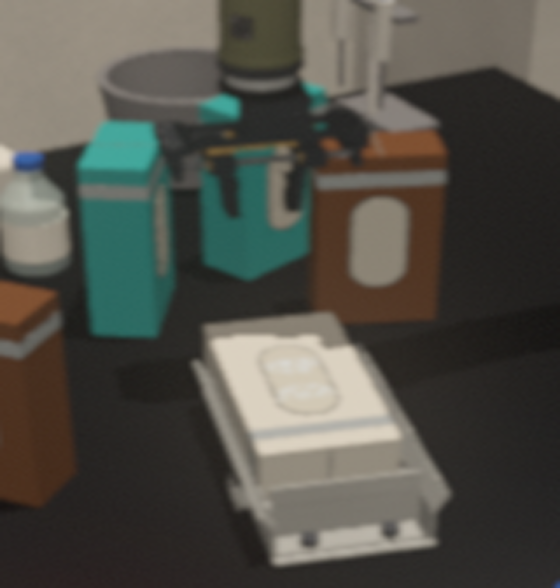

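View pics/side11.png

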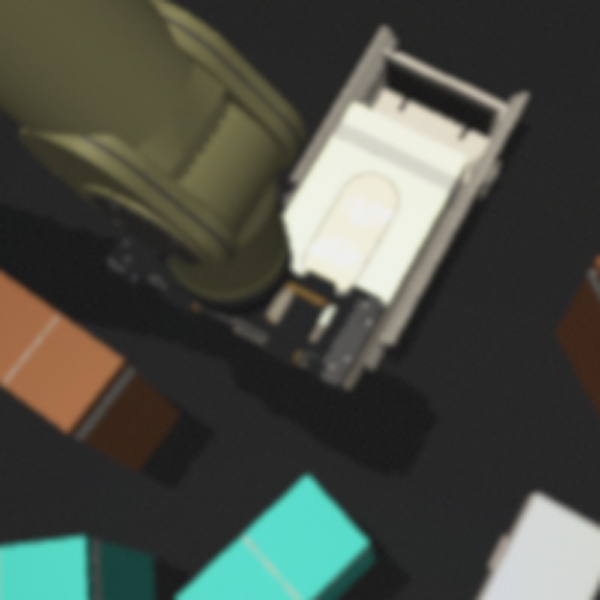

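```bash
python3 - <<'E'
from h import *
for n in ("side","scene"):
    im,d=eyes.snapshot(n); X=cloud(n,d); D=np.stack([X@EX-.211,X@EY+.4815,X[...,2]],-1)
    m=(d>0)&(np.abs(D[...,1])<.075)&(D[...,0]>-.2)&(D[...,0]<.115)&(X[...,2]>.066)&(X[...,2]<.1)
    q=D[m]; A_=np.linalg.lstsq(np.c_[np.ones(len(q)),q[:,0],q[:,1]],q[:,2],rcond=None)[0]
    print(n,m.sum(),A_,np.percentile(q[:,0],[.5,2,98,99.5]),np.percentile(q[:,1],[1,99]), cv2.minAreaRect(q[:,:2].astype(np.float32)*1000))
goto(world(-.186,0,.386))
E
```

```text
side 2481 [ 0.07678115 -0.03964207  0.00382391] [-0.13855597 -0.12180249  0.08088686  0.08401277] [-0.06108321  0.06244729] ((-23.119827270507812, 6.283760070800781), (265.8589172363281, 135.66506958007812), 0.3370307981967926)
scene 1972 [ 0.07725837 -0.04040155  0.00629469] [-0.15180268 -0.14712649  0.08751951  0.08974601] [-0.06040729  0.06386566] ((-32.194244384765625, 1.8755569458007812), (252.6706085205078, 135.4918670654297), 2.661384105682373)
t 17.38 pos [ 0.4761 -0.0897  0.3867] disp [-0.1694 -0.0012  0.3867] tips z 0.2207 toolx [ 0.  0. -1.] yaw tool y -15.59 F disp [-0.37 -0.86 -0.03] open 0.501
shift mm [ 0.7 -1.2 16.6]
```

carry_out --targets "0.5 0 0 9 0;0.5 0 -1 9 0;0.5 0 0 0 0;0.5 25 0 0 0;0.5 30 0 0 0;0.5 30 0 0 0;0.5 30 0 0 0;0.5 25 0 0 0;0.5 0 0 0 0;0.5 0 0 0 0"

```text
clock: 18.22
tool_pos: [0.4699, -0.1072, 0.2462]
eef_rot: [-0.563, -0.428, 0.564, -0.427]
contact_force: [0.3, 0.0, 0.5]
opening: 0.496
```

```bash
python3 - <<'E'
from h import *
goto(world(-.186,0,.196),-15.6)
im,d=eyes.snapshot("side"); cv2.imwrite("pics/side12.png",cv2.resize(im[130:330,150:350],None,fx=3,fy=3,interpolation=cv2.INTER_CUBIC))
im,d=eyes.snapshot("scene"); cv2.imwrite("pics/s12.png",cv2.resize(im[80:290,200:360],None,fx=3.5,fy=2.8,interpolation=cv2.INTER_CUBIC))
E
```

```text
t 18.22 pos [ 0.4699 -0.1072  0.2462] disp [-0.1878  0.      0.2462] tips z 0.0802 toolx [-0.003  0.001 -1.   ] yaw tool y -15.63 F disp [ 0.1  -0.24  0.54] open 0.496
shift mm [50.2  0.2 -1.9]
turn about tool x (rad) -0.001 alt 3.141 q7 0.11
```

View pics/side12.png

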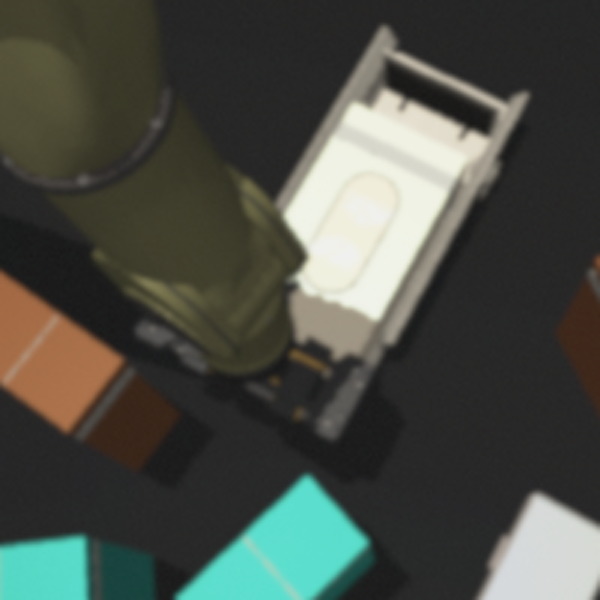

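View pics/s12.png

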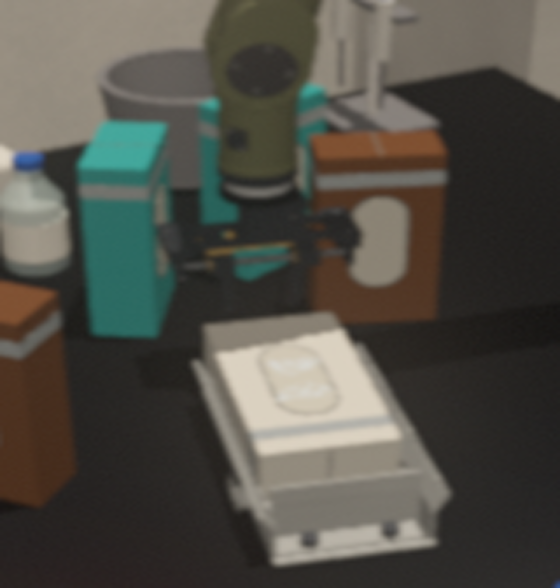

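carry_out --targets "0.5 20 0 0 0;0.5 20 0 0 0;0.5 8 0 0 0;0.5 0 0 -4 0;0.5 0 0 -4 0;0.5 0 0 -4 0;0.5 0 0 -2 0;0.5 0 0 0 0"

```text
clock: 18.98
tool_pos: [0.4747, -0.0924, 0.1995]
eef_rot: [0.563, 0.428, -0.562, 0.428]
contact_force: [0.5, -0.5, -0.0]
opening: 0.504
```

```bash
python3 - <<'E'
from h import *
st()
E
```

```text
t 18.98 pos [ 0.4747 -0.0924  0.1995] disp [-0.1723 -0.0005  0.1995] tips z 0.0335 toolx [ 0.002  0.    -1.   ] yaw tool y -15.5 F disp [-0.39 -0.63 -0.04] open 0.504
```

carry_out --targets "0.5 0 0 -3 0;0.5 0 0 -3 0;0.5 0 0 -3 0;0.5 0 0 -2 0;0.5 0 0 -2 0;0.5 0 0 -2 0;0.5 0 0 0 0"

```text
clock: 19.57
tool_pos: [0.4781, -0.0791, 0.1986]
eef_rot: [-0.563, -0.427, 0.564, -0.428]
contact_force: [-0.9, -2.9, 0.5]
opening: 0.501
```

```bash
python3 - <<'E'
from h import *
st()
E
```

```text
t 19.57 pos [ 0.4781 -0.0791  0.1986] disp [-0.1586 -0.0003  0.1986] tips z 0.0326 toolx [-0.    -0.001 -1.   ] yaw tool y -15.63 F disp [-3.01  0.07  0.47] open 0.501
```

In contact, sliding at about 3 N. Continue in 2 mm steps.

carry_out --targets "0.5 0 0 -2 0;0.5 0 0 -2 0;0.5 0 0 -2 0;0.5 0 0 -2 0;0.5 0 0 -2 0;0.5 0 0 0 0"

```text
clock: 20.07
tool_pos: [0.4807, -0.0698, 0.1984]
eef_rot: [-0.563, -0.427, 0.564, -0.427]
contact_force: [0.2, -3.9, -1.5]
opening: 0.501
```

carry_out --targets "0.5 0 0 -2 0;0.5 0 0 -2 0;0.5 0 0 -2 0;0.5 0 0 -2 0;0.5 0 0 0 0"

```text
clock: 20.48
tool_pos: [0.483, -0.0616, 0.1985]
eef_rot: [-0.563, -0.427, 0.563, -0.427]
contact_force: [-0.6, -4.0, -1.0]
opening: 0.502
```

```bash
python3 - <<'E'
from h import *
st()
im,d=eyes.snapshot("side"); cv2.imwrite("pics/side13.png",cv2.resize(im[130:330,150:350],None,fx=3,fy=3,interpolation=cv2.INTER_CUBIC))
X=cloud("side",d); D=np.stack([X@EX-.211,X@EY+.4815,X[...,2]],-1)
m=(d>0)&(np.abs(D[...,1])<.055)&(D[...,0]>-.06)&(D[...,0]<.13)&(X[...,2]>.06)&(X[...,2]<.1)
q=D[m]; print(np.percentile(q[:,0],[99,99.5,99.9]),np.linalg.lstsq(np.c_[np.ones(len(q)),q[:,0],q[:,1]],q[:,2],rcond=None)[0])
E
```

```text
t 20.48 pos [ 0.483  -0.0616  0.1985] disp [-0.1405 -0.0003  0.1985] tips z 0.0325 toolx [-0. -0. -1.] yaw tool y -15.62 F disp [-3.99 -0.51 -0.95] open 0.502
[0.10710701 0.10796787 0.1090028 ] [ 0.07767817 -0.04196904  0.00386074]
```

View pics/side13.png

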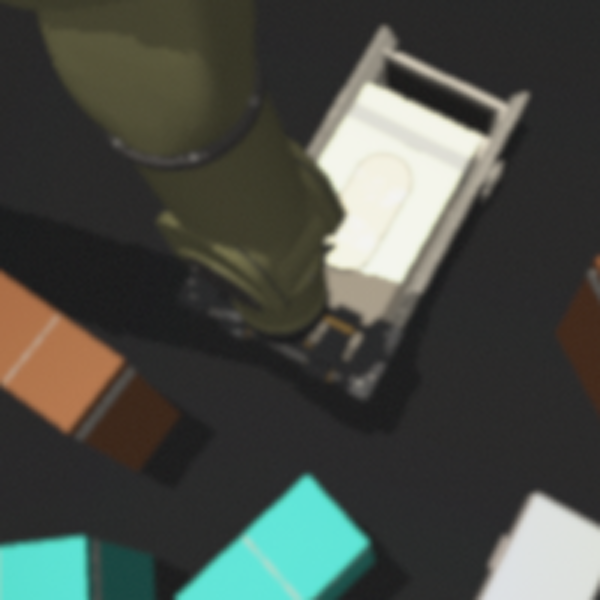

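carry_out --targets "0.5 0 0 -2 0;0.5 0 0 -2 0;0.5 0 0 -2 0;0.5 0 0 -2 0;0.5 0 0 0 0"

```text
clock: 20.95
tool_pos: [0.4852, -0.0537, 0.1986]
eef_rot: [-0.563, -0.428, 0.563, -0.428]
contact_force: [-0.2, -4.1, -1.6]
opening: 0.498
```

carry_out --targets "0.5 0 0 -2 0;0.5 0 0 -2 0;0.5 0 0 -2 0;0.5 0 0 -2 0;0.5 0 0 0 0"

```text
clock: 21.37
tool_pos: [0.4873, -0.0458, 0.1986]
eef_rot: [0.563, 0.428, -0.563, 0.428]
contact_force: [-0.5, -1.7, -1.3]
opening: 0.502
```

```bash
python3 - <<'E'
from h import *
st()
im,d=eyes.snapshot("side"); cv2.imwrite("pics/side14.png",cv2.resize(im[130:330,150:350],None,fx=3,fy=3,interpolation=cv2.INTER_CUBIC))
X=cloud("side",d); D=np.stack([X@EX-.211,X@EY+.4815,X[...,2]],-1)
m=(d>0)&(np.abs(D[...,1])<.055)&(D[...,0]>-.06)&(D[...,0]<.12)&(X[...,2]>.06)&(X[...,2]<.1)
q=D[m]; print(np.linalg.lstsq(np.c_[np.ones(len(q)),q[:,0],q[:,1]],q[:,2],rcond=None)[0])
for x0 in range(100,150,4):
    g=D[(d>0)&(np.abs(D[...,1])<.045)&(D[...,0]*1000>=x0)&(D[...,0]*1000<x0+4)][:,2]; print(x0,np.percentile(g,[5,50,95]).round(3) if len(g) else None)
E
```

```text
t 21.37 pos [ 0.4873 -0.0458  0.1986] disp [-1.241e-01 -1.000e-04  1.986e-01] tips z 0.0326 toolx [-0.  0. -1.] yaw tool y -15.57 F disp [-1.76  0.04 -1.33] open 0.502
[ 0.0755435  -0.01607346  0.00014861]
100 [0.071 0.074 0.076]
104 [0.071 0.073 0.076]
108 [0.071 0.073 0.076]
112 [0.07  0.073 0.078]
116 [0.071 0.073 0.078]
120 [0.07  0.073 0.076]
124 [0.069 0.072 0.072]
128 None
132 None
136 [0.043 0.06  0.073]
140 [0.068 0.072 0.078]
144 [0.071 0.076 0.08 ]
148 [0.072 0.072 0.072]
```

View pics/side14.png

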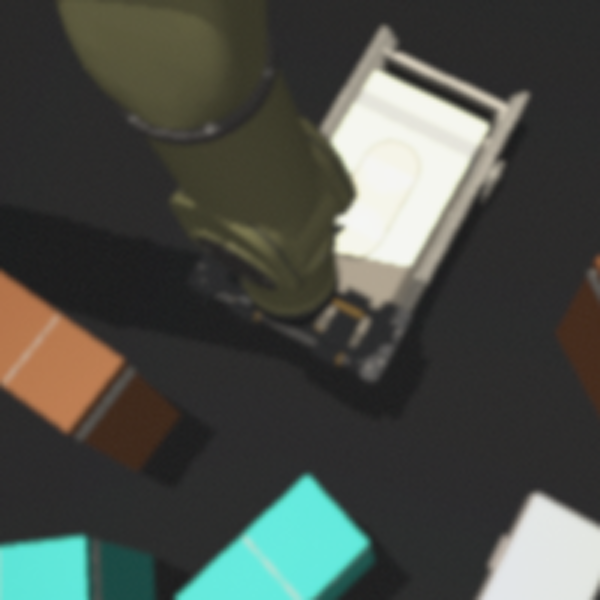

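carry_out --targets "0.5 0 0 -1 0;0.5 0 0 -1 0;0.5 0 0 -1 0;0.5 0 0 -1 0;0.5 0 0 -1 0;0.5 0 0 -1 0;0.5 0 0 0 0"

```text
clock: 22.0
tool_pos: [0.4887, -0.0407, 0.1987]
eef_rot: [-0.563, -0.427, 0.564, -0.427]
contact_force: [-0.8, -4.2, -2.5]
opening: 0.501
```

carry_out --targets "0.5 0 0 -1 0;0.5 0 0 -1 0;0.5 0 0 0 0"

```text
clock: 22.25
tool_pos: [0.4892, -0.0388, 0.1987]
eef_rot: [-0.563, -0.427, 0.564, -0.427]
contact_force: [-0.6, -5.2, -0.9]
opening: 0.498
```

carry_out --targets "0.5 0 0 -1 0;0.5 0 0 -0.5 0;0.5 0 0 0 0"

```text
clock: 22.5
tool_pos: [0.4896, -0.0375, 0.1987]
eef_rot: [-0.563, -0.427, 0.564, -0.427]
contact_force: [-0.9, -5.6, -1.5]
opening: 0.503
```

carry_out --targets "0.5 0 0 -1 0;0.5 0 0 0 0"

```text
clock: 22.67
tool_pos: [0.4899, -0.0364, 0.1987]
eef_rot: [-0.563, -0.427, 0.564, -0.427]
contact_force: [-0.7, -5.0, -2.7]
opening: 0.498
```

carry_out --targets "0.5 0 0 -1 0;0.5 0 0 0 0"

```text
clock: 22.83
tool_pos: [0.4902, -0.0355, 0.1987]
eef_rot: [-0.563, -0.427, 0.564, -0.427]
contact_force: [-1.2, -5.5, -1.5]
opening: 0.497
```

```bash
python3 - <<'E'
from h import *
st()
im,d=eyes.snapshot("side"); cv2.imwrite("pics/side15.png",cv2.resize(im[130:330,150:350],None,fx=3,fy=3,interpolation=cv2.INTER_CUBIC))
E
```

```text
t 22.83 pos [ 0.4902 -0.0355  0.1987] disp [-1.134e-01 -1.000e-04  1.987e-01] tips z 0.0327 toolx [-0.    -0.001 -1.   ] yaw tool y -15.63 F disp [-5.58 -0.35 -1.51] open 0.497
```

View pics/side15.png

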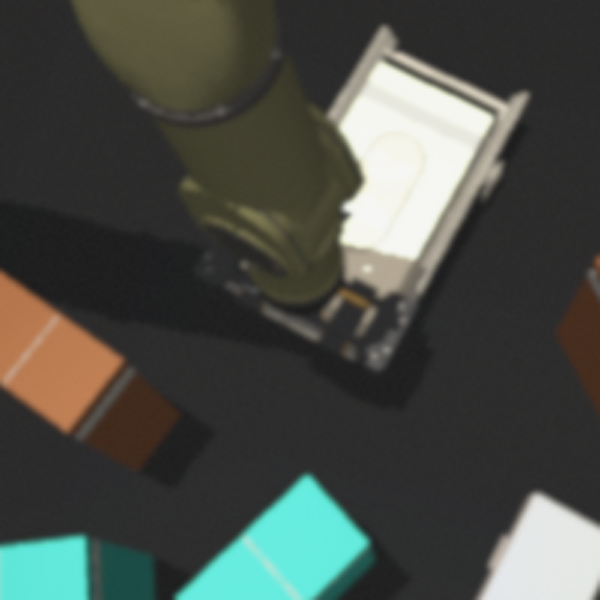

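carry_out --targets "0.5 0 0 -1 0;0.5 0 0 0 0"

```text
clock: 23.05
tool_pos: [0.4904, -0.0345, 0.1987]
eef_rot: [-0.563, -0.427, 0.564, -0.427]
contact_force: [-0.6, -4.8, -1.6]
opening: 0.496
```

carry_out --targets "0.5 0 0 -1 0;0.5 0 0 0 0"

```text
clock: 23.22
tool_pos: [0.4907, -0.0336, 0.1987]
eef_rot: [-0.563, -0.427, 0.564, -0.427]
contact_force: [-1.0, -5.0, -1.6]
opening: 0.499
```

carry_out --targets "0.5 0 0 -0.7 0;0.5 0 0 0 0"

```text
clock: 23.38
tool_pos: [0.4908, -0.0329, 0.1987]
eef_rot: [-0.563, -0.427, 0.564, -0.427]
contact_force: [-2.0, -4.1, -1.7]
opening: 0.497
```

carry_out --targets "0.5 0 0 -0.7 0;0.5 0 0 0 0"

```text
clock: 23.55
tool_pos: [0.4911, -0.0322, 0.1987]
eef_rot: [-0.563, -0.427, 0.564, -0.427]
contact_force: [-1.3, -4.7, -2.2]
opening: 0.505
```

carry_out --targets "0.5 0 0 -0.7 0;0.5 0 0 0 0"

```text
clock: 23.72
tool_pos: [0.4912, -0.0317, 0.1987]
eef_rot: [-0.563, -0.427, 0.564, -0.428]
contact_force: [-0.7, -5.2, -2.2]
opening: 0.497
```

carry_out --targets "0.5 0 0 -0.7 0;0.5 0 0 0 0"

```text
clock: 23.88
tool_pos: [0.4913, -0.0315, 0.1987]
eef_rot: [-0.563, -0.427, 0.564, -0.428]
contact_force: [-0.6, -7.3, -1.3]
opening: 0.499
```

carry_out --targets "0.5 0 0 -0.7 0;0.5 0 0 0 0"

```text
clock: 24.05
tool_pos: [0.4913, -0.0313, 0.1987]
eef_rot: [-0.563, -0.427, 0.564, -0.428]
contact_force: [-1.4, -7.9, -1.6]
opening: 0.498
```

carry_out --targets "0.5 0 0 -0.5 0;0.5 0 0 0 0"

```text
clock: 24.22
tool_pos: [0.4913, -0.0311, 0.1987]
eef_rot: [-0.563, -0.427, 0.564, -0.428]
contact_force: [-1.6, -8.5, -1.3]
opening: 0.5
```

```bash
python3 - <<'E'
from h import *
st()
E
```

```text
t 24.22 pos [ 0.4913 -0.0311  0.1987] disp [-1.089e-01 -1.000e-04  1.987e-01] tips z 0.0327 toolx [-0.001 -0.003 -1.   ] yaw tool y -15.69 F disp [-8.6  -0.73 -1.35] open 0.5
```

carry_out --targets "0.5 0 0 -1 0;0.5 0 0 0 0"

```text
clock: 24.38
tool_pos: [0.4914, -0.0307, 0.1987]
eef_rot: [-0.563, -0.426, 0.565, -0.428]
contact_force: [-2.7, -10.6, -1.2]
opening: 0.499
```

carry_out --targets "0.5 0 0 -1 0;0.5 0 0 0 0"

```text
clock: 24.55
tool_pos: [0.4914, -0.0304, 0.1987]
eef_rot: [-0.562, -0.426, 0.565, -0.428]
contact_force: [-3.6, -12.5, -0.3]
opening: 0.501
```

```bash
python3 - <<'E'
from h import *
st()
E
```

```text
t 24.55 pos [ 0.4914 -0.0304  0.1987] disp [-1.082e-01  1.000e-04  1.987e-01] tips z 0.0327 toolx [-0.002 -0.005 -1.   ] yaw tool y -15.76 F disp [-13.01   0.12  -0.33] open 0.501
```

carry_out --targets "0.5 0 0 -1 0;0.5 0 0 0 0;0.5 0 0 0 0"

```text
clock: 24.8
tool_pos: [0.4914, -0.0301, 0.1988]
eef_rot: [-0.562, -0.426, 0.566, -0.428]
contact_force: [-4.0, -14.6, -0.7]
opening: 0.497
```

```bash
python3 - <<'E'
from h import *
st()
E
```

```text
t 24.8 pos [ 0.4914 -0.0301  0.1988] disp [-1.078e-01  1.000e-04  1.988e-01] tips z 0.0328 toolx [-0.002 -0.005 -1.   ] yaw tool y -15.79 F disp [-15.16  -0.13  -0.68] open 0.497
```

carry_out --targets "0.5 0 0 2 0;0.5 0 0 3 0;0.5 0 0 5 0;0.5 0 0 10 0;0.5 0 0 20 0;0.5 0 0 25 0;0.5 -25 0 10 0;0.5 -30 0 0 0;0.5 -35 0 0 0;0.5 -35 0 0 0;0.5 -35 0 0 0;0.5 -35 0 0 0;0.5 0 0 0 0"

```text
clock: 25.88
tool_pos: [0.474, -0.0992, 0.3993]
eef_rot: [0.566, 0.425, -0.56, 0.43]
contact_force: [0.5, -1.1, 0.2]
opening: 0.503
```

```bash
python3 - <<'E'
from h import *
st()
for n in ("side","scene"):
    im,d=eyes.snapshot(n); X=cloud(n,d); D=np.stack([X@EX-.211,X@EY+.4815,X[...,2]],-1)
    cv2.imwrite(f"pics/{n}20.png",cv2.resize(im[130:330,150:350],None,fx=3,fy=3,interpolation=cv2.INTER_CUBIC))
    m=(d>0)&(np.abs(D[...,1])<.055)&(D[...,0]>-.09)&(D[...,0]<.125)&(X[...,2]>.06)&(X[...,2]<.09)
    q=D[m]; print(n,m.sum(),np.linalg.lstsq(np.c_[np.ones(len(q)),q[:,0],q[:,1]],q[:,2],rcond=None)[0])
    m=(d>0)&(np.abs(D[...,1])<.055)&(D[...,0]>-.16)&(D[...,0]<.125)&(X[...,2]>.066)&(X[...,2]<.09)
    print(np.percentile(D[m][:,0],[.2,.5,1,2]))
E
```

```text
t 25.88 pos [ 0.474  -0.0992  0.3993] disp [-0.179  -0.0017  0.3993] tips z 0.2333 toolx [ 0.011 -0.001 -1.   ] yaw tool y -15.55 F disp [-0.94 -0.78  0.21] open 0.503
side 2672 [ 7.37443505e-02 -1.21232252e-03 -9.68662678e-05]
[-0.09789238 -0.0945221  -0.09109251 -0.08776029]
scene 1484 [ 0.07445801 -0.00182169 -0.00072556]
[-0.10033131 -0.09868565 -0.09645548 -0.0935986 ]
```

View pics/side20.png

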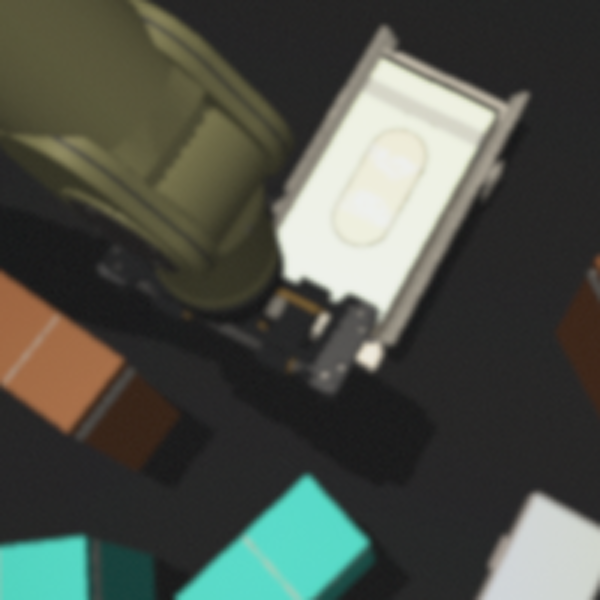

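View pics/scene20.png

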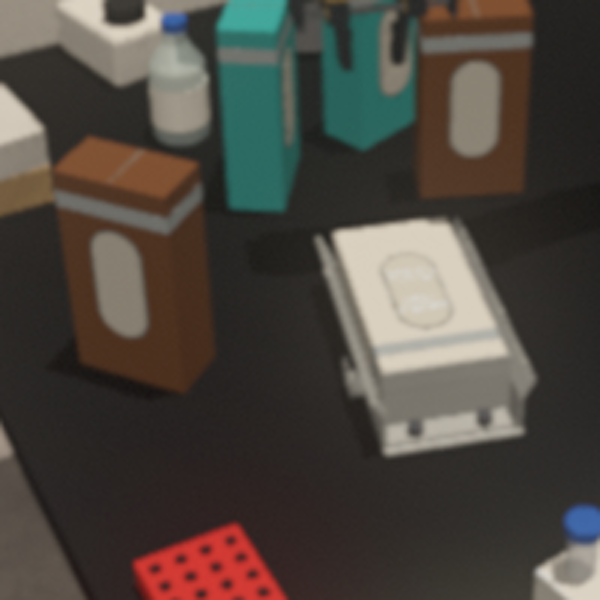

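carry_out --targets "0.5 0 0 0 0;0.5 0 0 0 0;0.5 0 0 0 0"

```text
clock: 26.23
tool_pos: [0.4723, -0.0985, 0.3924]
eef_rot: [-0.562, -0.428, 0.564, -0.427]
contact_force: [-0.3, -0.7, 0.7]
opening: 0.499
```

```bash
python3 - <<'E'
from h import *
st(); print(r.finish_job())
E
```

```text
t 26.23 pos [ 0.4723 -0.0985  0.3924] disp [-1.788e-01  2.000e-04  3.924e-01] tips z 0.2264 toolx [-0.003  0.001 -1.   ] yaw tool y -15.57 F disp [-0.79  0.07  0.7 ] open 0.499
the job is handed in; nothing more can be done
None
```

I handed the job in at 26.2 s with the carton home in the dispenser, slot up and flat behind the lip. No verdict is reported back, so this rests on my own measurements.

**Squaring up:** I gripped the carton across its depth and moved it about 21 mm sideways, 8 mm back from the lip and 3° round. Dragging it along the bench began to tilt it, so I took its weight and raised it by a millimetre or two for the last part. The first attempt still left it about 5 mm off to the side, so I gripped it again and corrected that the same way.

**Tipping:** I pushed it over near the top. It fell into the dispenser slot up, and its base stayed put while it tilted.

**Pushing in:** I pushed its end between the dimples at about 4–6 N, then felt a clear rise at the plate. I stopped at 15 N total at the wrist. That should mean roughly 10 N on the plate, but I had no direct reading of that contact. Then I backed the gripper off.

**Last checks:**
- **Level:** the top face is about 74 mm up and level within about 0.002 rad.
- **Against the plate:** the outer end is at x ≈ -0.099 m in the dispenser's frame. That puts the inner end at about 0.141 m, where I measured the plate, so any gap is within the 2–3 mm camera error.
- **Gripper:** it was clear, with only sensor-noise force.
- **Other objects:** the gripper stayed clear of the tube rack, bottle, tip box and look-alikes, and none looked moved in the pictures. I did not measure their positions again.

The two camera estimates of the carton's position disagreed by 2–3 mm throughout.

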